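# Load the rotary lens kit tray, lowest part first, and index it to its stop

## Task

Load the camera kit into the rotary tray so that nothing blocks a later reach: first the flat shutter unit into the middle nest, then the mirror-box housing into its nest, and the tall lens barrel last, each set down gently, square in its nest and upright, and let go. Then turn the loaded tray by its crank post clockwise, until it reaches its stop, with all three parts still seated. Leave everything else on the bench where it is.

Things in the scene. Friction and masses are not known exactly. Their poses are not given: they have to be found in the camera images.
- shutter_center (a point): Focal-plane shutter unit: flat oblong dark metal block 110 x 56 x 24 mm (its x, y, z), a slatted window on top, lying flat, mass about 0.25 kg. This point is its centre, 12 mm above its underside. Grip it across the 56 mm; keep the fingertips at least 8 mm above its underside, since its nest has a 6 mm rim.
- housing_center (a point): Mirror-box housing: grey cast open-topped box 64 x 46 x 60 mm (its x, y, z), walls 6 mm, with a slanted mirror inside, standing upright, about 0.3 kg. This point is its centre, 30 mm above its underside. It can be gripped across either width; keep the fingertips more than 26 mm above its underside so that they pass over the shutter unit when it is set down.
- barrel_center (a point): Lens barrel: the tallest part, black round tube 150 mm tall standing on a foot 52 mm across and 14 mm tall; above the foot 44 mm across from there to the top; about 0.35 kg. This point is its centre, 75 mm above its underside; z up along its axis. Keep the fingertips more than 64 mm above its underside so that they pass over the housing.
- nest_shutter (a point): Point where the shutter unit's centre comes when seated in the rotary tray's middle nest (12 mm above the disc's top); axes of the tray, which turn with it: z up, nest long along x. Rim 6 mm high, 4 mm thick, inside 118 x 64 mm, so 4 mm play all round. The part may lie either way round.
- nest_housing (a point): Point where the housing's centre comes when seated in its nest (30 mm above the disc's top), 63 mm from the tray's axis along the tray's +y. Rim 6 mm high, inside 72 (x) x 54 (y) mm, so 4 mm play all round; the housing's x along the tray's x, either way round.
- nest_barrel (a point): Point where the barrel's centre comes when seated in its round nest (75 mm above the disc's top), 68 mm from the tray's axis along the tray's -y. Rim 6 mm high, 60 mm inside diameter, so 4 mm play.
- tray_axis (a point): Centre of the rotary kit tray on its top face, 38 mm above the bench: an aluminium disc 260 mm across that turns about the vertical through this point. Axes turn with the disc: z up, crank post towards -x.
- crank_post (a point): The upright round steel crank post on the disc, 18 mm across, with which it is turned: it stands 78 mm above the disc's top, 113 mm from the disc's axis; this point is on its centre line, 50 mm above the disc's top, with the tray's axes.
- tray (a joint): Angle of the rotary tray in rad, growing clockwise seen from above (post moves from the robot's side towards the robot's left). It stops hard at 1.571; it stays where it is left, and needs about 1 to 2 N at the post. It starts between 0 and 0.45.
- jar: squat-necked amber glass jar with a steel lid, 50 mm across, 105 mm tall, standing. Origin: centre of its underside. Bystander, not to be moved.
- tin: flat round aluminium tin, 52 mm across, 28 mm tall, among the parts. Origin: centre of its underside. Bystander, not to be moved.
- ring_a: spare shutter ring, 80 mm over its lever, 19 mm tall. Origin: centre of its underside. Bystander, not to be moved.
- ring_b: another such spare ring, 19 mm tall. Origin: centre of its underside. Bystander, not to be moved.
- ring_c: another such spare ring, 19 mm tall, behind the parts. Origin: centre of its underside. Bystander, not to be moved.
- hammer: small hammer, 200 mm long along its x, lying, under 40 mm tall. Origin: centre of its underside. Bystander, not to be moved.
- stone: grey sharpening stone, 150 x 50 x 25 mm (x, y, z), lying. Origin: centre of its underside. Bystander, not to be moved.
There are look-alikes about, which are no part of the job. What is shaped like the part that bears barrel_center but red or turquoise is not meant.

How it is judged:
On the way, in this order (a step that is already met when the one before it is completed fails the run):
1. the shutter unit lies seated in the middle nest, let go (horizontal distance between shutter_center and nest_shutter below 0.009 m and z of shutter_center in the frame of nest_shutter between -0.004 and 0.004 m and angle between shutter_center's own z axis and vertical below 0.06 rad and angle between the x axis of shutter_center and the x axis of nest_shutter, either way round below 0.14 rad and linear speed of shutter below 0.03 m/s and contact force between the fingers and shutter below 0.5 N), for 0.2 s.
2. the housing stands seated in its nest, let go, the shutter unit still seated (horizontal distance between housing_center and nest_housing below 0.009 m and z of housing_center in the frame of nest_housing between -0.004 and 0.004 m and angle between each of housing_center, shutter_center's own z axis and vertical below 0.06 rad and angle between the x axis of housing_center and the x axis of nest_housing, either way round below 0.14 rad and linear speed of housing below 0.03 m/s and contact force between the fingers and housing below 0.5 N and horizontal distance between shutter_center and nest_shutter below 0.009 m and z of shutter_center in the frame of nest_shutter between -0.004 and 0.004 m and angle between the x axis of shutter_center and the x axis of nest_shutter, either way round below 0.14 rad), for 0.2 s.
3. the barrel stands upright in its nest, let go, the other two still seated (horizontal distance between barrel_center and nest_barrel below 0.009 m and z of barrel_center in the frame of nest_barrel between -0.004 and 0.004 m and angle between each of barrel_center, shutter_center, housing_center's own z axis and vertical below 0.06 rad and linear speed of barrel below 0.03 m/s and contact force between the fingers and barrel below 0.5 N and horizontal distance between shutter_center and nest_shutter below 0.009 m and z of shutter_center in the frame of nest_shutter between -0.004 and 0.004 m and angle between the x axis of shutter_center and the x axis of nest_shutter, either way round below 0.14 rad and horizontal distance between housing_center and nest_housing below 0.009 m and z of housing_center in the frame of nest_housing between -0.004 and 0.004 m and angle between the x axis of housing_center and the x axis of nest_housing, either way round below 0.14 rad), for 0.2 s.
4. the tray has been turned clockwise to its stop (value of joint tray above 1.5 rad), for 0.2 s.
At the end, for the whole second after the job is handed in: All three parts rest in their own nests (centres within 9 mm sideways and 4 mm in height of the seated points, upright within 0.06 rad, shutter unit and housing square to the tray within 0.14 rad), and the tray stands at its stop (angle above 1.50 rad) (horizontal distance between shutter_center and nest_shutter below 0.009 m and z of shutter_center in the frame of nest_shutter between -0.004 and 0.004 m and angle between each of shutter_center, housing_center, barrel_center's own z axis and vertical below 0.06 rad and angle between the x axis of shutter_center and the x axis of nest_shutter, either way round below 0.14 rad and horizontal distance between housing_center and nest_housing below 0.009 m and z of housing_center in the frame of nest_housing between -0.004 and 0.004 m and angle between the x axis of housing_center and the x axis of nest_housing, either way round below 0.14 rad and horizontal distance between barrel_center and nest_barrel below 0.009 m and z of barrel_center in the frame of nest_barrel between -0.004 and 0.004 m and value of joint tray above 1.5 rad and linear speed of each of shutter, housing, barrel below 0.03 m/s); the robot touches nothing.
It fails at once if a part is dropped into its nest (falling free at over 0.45 m/s just above it) instead of being lowered ((distance between shutter_center and nest_shutter below 0.03 m and contact force between the fingers and shutter below 0.1 N and linear speed of shutter above 0.45 m/s) or (distance between housing_center and nest_housing below 0.03 m and contact force between the fingers and housing below 0.1 N and linear speed of housing above 0.45 m/s) or (distance between barrel_center and nest_barrel below 0.03 m and contact force between the fingers and barrel below 0.1 N and linear speed of barrel above 0.45 m/s)).
It fails at once if a bystander is moved by more than 25 mm (distance of any of jar, tin, ring_a, ring_b, ring_c, hammer, stone from where it was at the start of the episode above 0.025 m).
It also fails if it takes over 72 s, if anything falls off the work surface, if the arm or the gripper's body presses on something with over 40 N, if the wrist force passes 120 N, or if a joint passes its speed limit or range.

## Robot

A 6-joint arm with a two-finger parallel gripper is mounted at the origin on the work surface. World frame = base frame: x ahead of the robot, y to its left, z up, the work surface at z = 0. Lengths are in m, angles in rad, forces in N, time in s.
With the tool pointing down it reaches from about 0.325 to 0.9 m from the base axis. Payload 6.1 kg.
Tool frame: the origin (TCP) lies midway between the tips of the shut fingers; the grasp point (between the pads) lies arm.grasp_offset behind it (arm.grasp_offset is the distance from the TCP to the grasp point, in m); z points along the fingers, x is the direction in which the jaws open and shut, and the axes are right-handed (so a half turn about z gives the same grasp; the last joint's range is limited). The gripper opens to 87 mm and grips with 3 to 60 N. Pads are 19 mm wide; open, the fingers measure 117 mm over their backs; the gripper's body (75 mm by 190 mm) begins 51 mm behind the grasp point.
Start: joints at [-1.413, 0.22, 1.526, -0, 1.395, -0.126], TCP at [0.175, -0.6, 0.223] pointing down, gripper open.
Joint ranges: [-2.98, 2.98], [-0.91, 2.08], [0.09, 2.57], [-1.24, 4.39], [0.2, 2.65], [-2.68, 2.68]. Speed limits (rad/s): [2.57, 2.57, 3.01, 3.14, 3.14, 3.14].

## Interface

Orientations are given as a 3x3 rotation matrix whose columns are the frame's x, y, z axes.
In Python, from plant import arm, viewer, nets gives the robot as it stands.
- The arm moves only by the tool servo_tool, never from a script. Its argument "plan" is a list of rows, each a list of 6 numbers: the shift along the tool's x, y, z in m, then the turn, a rotation vector about the tool's x, y, z in rad. A call has exactly 8 rows; each row shifts and turns the pose as measured when the row begins, along the tool's axes as they then stand; what a row does not reach is not made up. A row lasts 1/8 s, in which the tool goes at most 62.5 mm and 10.7 degrees, less where a joint would pass 70% of its speed; a pose out of reach is approached as far as the arm can. A call is refused whole if a number of a shift passes 0.0625 or a number of a turn 0.188, either way. A call with a gripper value outside its range is refused whole. "hand" is the opening, from 0 (shut) to 1 (fully open), set as the call begins (left out, the last holds). The fingers move at their own pace and stop on an object; "newtons" is the grip in N (left out, the last holds). Time passes only in rows, so rows that do not move let the fingers close, or fill a call up. It gives the time, the measured TCP pose, the force and the opening at its end, in the units of the state.
- arm.get_state(): the state, without advancing time (a new reading comes with each control period).
- viewer.camera(name): name is "scene" or "top" or "wrist"; returns a dict with "color" (384x512x3 uint8, red, green, blue), "z_map" (384x512 float32, m along the optical axis (not along the pixel's ray), 0 where there is no reading), "intrinsics" (3x3 intrinsics, pixels), "extrinsics" (4x4, takes a point from camera to world coordinates). Camera axes: x right, y down, z forward; pixel columns grow to the right and rows downward; lengths in m; the calibration is good to about 2 mm. The wrist camera is an equidistant fisheye: a pixel r from the principal point sees the ray r / f radians off the axis. A picture is of the moment at which its call begins.
- arm.finish_job(): hands the job in, once; it reports no verdict.
Trained networks look in the newest picture that a camera, given by its name, has taken for a name from the list of things; names that differ only in an ending like _2 or _b are one class to them, and where a whole thing is asked for, a point or a joint stands for the part that bears it (a point fixed in the world has none). Each returns a list of dicts, best first, with "p" (0 to 1); they miss things now and then, are a little off and sometimes report something else, mostly with a low value. They report only what shows in the picture. A call takes as long as a camera call. They do not tell look-alikes from the thing itself.
- nets.look_for(camera, query): "point" ([column, row] as shares, 0 to 1, of the picture: columns of its width, rows of its height, amid what is visible of it).
- nets.pinpoint(camera, query): "point" ([column, row] as shares, 0 to 1, of the picture: columns of its width, rows of its height: a listed point, or the origin of a listed thing).
The state is a dict: "time_s": time; "joint_positions": joint angles; "qd": joint speeds; "joint_efforts": joint torques, N m; "ee_pos": TCP position; "ee_rot": TCP orientation; "wrist_force": force on the tool from outside, world axes, zero at the start; "moment": the same for the moment, N m; "width": finger opening in m.
Only numpy, scipy, OpenCV 4.12 (cv2) and the standard library are available. Lean on these libraries where they do the work, as an engineer would, in place of code of your own. Each camera call takes 0.05 s, during which the arm holds its last target.

## Working session

There is one attempt and no reset: what is moved stays moved. The work goes in short steps, Python scripts to look and compute and a tool call to move; the robot and the scene stay as the last step left them, time stands still between calls to the robot, and variables do not carry over. Pictures are saved under pics/ and viewed, and the job is handed in when it is done.

Besides the shell and the picture viewer there is one more tool, called after "Request:" as name(argument=value, ...) on one line, values as JSON. servo_tool: Moves the arm, as the interface text tells. Its arguments: {"type":"object","properties":{"plan":{"type":"array","items":{"type":"array","items":{"type":"number"}}},"hand":{"type":"number"},"newtons":{"type":"number"}},"required":["plan"]}

```bash
ls; mkdir -p pics
cat > h.py <<'E'
import numpy as np, cv2
from plant import arm, viewer, nets
def shot(n,f):
    c=viewer.camera(n); cv2.imwrite('pics/'+f,c['color'][:,:,::-1]); np.savez('pics/'+f[:-4]+'.npz',**{k:np.array(v) for k,v in c.items()}); return c
def pts(c):
    K=np.array(c['intrinsics']);E=np.array(c['extrinsics']);z=c['z_map'];h,w=z.shape
    u,v=np.meshgrid(np.arange(w),np.arange(h))
    P=np.stack([(u-K[0,2])/K[0,0]*z,(v-K[1,2])/K[1,1]*z,z],-1)
    return P@E[:3,:3].T+E[:3,3]
E
python3 - <<'E'
from h import *
s=arm.get_state();print(s, arm.grasp_offset)
for n in ['scene','top']:
    c=shot(n,n+'0.png');print(n,c['intrinsics'],c['extrinsics'])
    for q in ['shutter_center','housing_center','barrel_center','nest_shutter','nest_housing','nest_barrel','tray_axis','crank_post','jar','tin','ring_a','hammer','stone']:
        for r in nets.pinpoint(n,q)[:4]: print(q,round(r['p'],2),np.round(np.array(r['point'])*[512,384],1))
E
```

```text
pics
{'time_s': 0.0, 'joint_positions': array([-1.41310081e+00,  2.21228121e-01,  1.52762741e+00, -2.91513110e-05,
        1.39466750e+00, -1.26106888e-01]), 'qd': array([ 1.41900748e-03, -1.82595238e-05,  1.81587494e-03, -2.80165242e-04,
       -4.58934720e-04, -1.21571848e-03]), 'joint_efforts': array([ 2.44572284e-04, -4.94619191e+01, -3.87367880e+01,  6.99511380e-02,
        5.73937024e-02, -1.36882918e-04]), 'ee_pos': array([ 0.17488955, -0.59938666,  0.22142738]), 'ee_rot': array([[ 2.80012579e-01, -9.59996274e-01, -3.31496162e-04],
       [-9.59994414e-01, -2.80012694e-01,  1.90191900e-03],
       [-1.91865829e-03, -2.14326781e-04, -9.99998136e-01]]), 'wrist_force': array([ 0.12560993, -0.82210862, -0.26092513]), 'moment': array([ 0.02085833,  0.03082484, -0.0537212 ]), 'width': 0.08720636651834676} 0.0187
scene [[412.85302989   0.         254.72246937]
 [  0.         412.85302989 193.82430917]
 [  0.           0.           1.        ]] [[-0.50118859  0.63310796 -0.58990195  1.32040654]
 [ 0.86527663  0.3747831  -0.33291738  0.43801552]
 [ 0.01031264 -0.67728276 -0.73565054  1
[... 1014 characters left out ...]
67 -0.9912816   1.10984302]
 [ 0.          0.          0.          1.        ]]
shutter_center 0.87 [362.1 217.7]
shutter_center 0.6 [154.3 259.3]
shutter_center 0.21 [164.4 166. ]
housing_center 0.29 [402.  203.5]
barrel_center 0.97 [404.1 118.3]
barrel_center 0.94 [287.5 154.9]
barrel_center 0.83 [204.  262.6]
barrel_center 0.77 [328.8 262. ]
nest_housing 0.85 [162.2 167.2]
nest_barrel 0.71 [205.8 177.1]
tray_axis 0.66 [187.7 176.2]
tray_axis 0.54 [285.4 153.4]
crank_post 0.88 [174.5 212.8]
crank_post 0.62 [288.9 219.3]
jar 0.93 [357.8 162.1]
tin 0.75 [318.9 186.4]
ring_a 0.84 [ 95.4 216.4]
ring_a 0.79 [254.2 116.6]
ring_a 0.64 [319.3 140.8]
hammer 0.84 [399. 203.]
stone 0.55 [153.1 261. ]
```

View pics/top0.png

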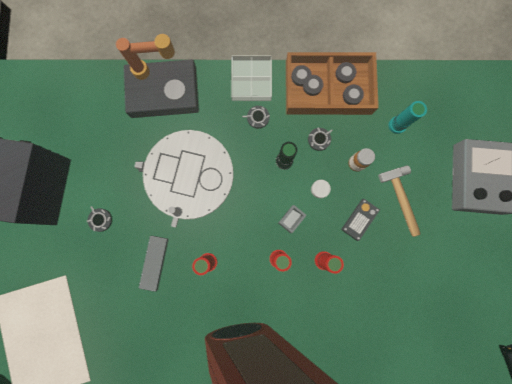

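View pics/scene0.png

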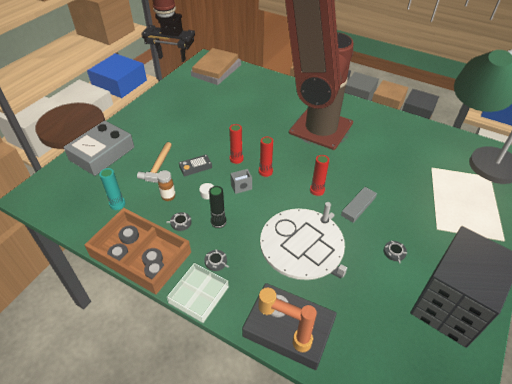

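Run:
```python
from h import *
c=dict(np.load('pics/top0.npz'))
I=cv2.imread('pics/top0.png')
cv2.imwrite('pics/crop0.png',cv2.resize(I[95:275,80:430],None,fx=2.28,fy=2.28,interpolation=cv2.INTER_CUBIC))
P=pts(c);np.save('pics/P0.npy',P)
def ob(name,u,v,r,zlo,zhi,roi=None):
    m=np.zeros(P.shape[:2],bool);m[v-r:v+r,u-r:u+r]=1
    m&=(P[...,2]>zlo)&(P[...,2]<zhi)
    Q=P[m];
    if len(Q)<5: print(name,len(Q));return
    rc=cv2.minAreaRect(Q[:,:2].astype(np.float32))
    print(name,len(Q),'med',np.round(np.median(Q,0),4),'rect',np.round(rc[0],4),np.round(rc[1],4),round(rc[2],1))
for n,u,v,r in [('shutter',360,220,26),('housing',292,219,16),('barrel',287,153,18),('jar',363,160,18),('tin',320,188,12),('ringb',320,138,16),('ringtop',258,117,16),('red1',204,264,15),('red2',281,261,15),('red3',329,262,16),('stone',153,263,30),('post',175,212,12)]:
    m=P[v-r:v+r,u-r:u+r,2]; print(n,'zpercent',np.round(np.percentile(m,[2,25,50,75,98]),3))
    if n=='shutter': ob(n,u,v,r,.012,.05)
    elif n=='housing': ob(n,u,v,r,.045,.08); ob(n,u,v,r,.02,.08)
    elif n=='barrel': ob(n,u,v,r,.13,.18); ob(n,u,v,r,.02,.18)
    elif n=='post': ob(n,u,v,r,.1,.13)
    else: ob(n,u,v,r,.012,.2)
```

```text
shutter zpercent [-0.004 -0.001  0.001  0.022  0.027]
shutter 793 med [ 0.46   -0.3052  0.0243] rect [ 0.4603 -0.3067] [0.0571 0.1113] 54.5
housing zpercent [-0.003  0.     0.003  0.035  0.063]
housing 179 med [ 0.4577 -0.1075  0.06  ] rect [ 0.4593 -0.1067] [0.0461 0.064 ] 51.0
housing 362 med [ 0.4592 -0.1081  0.0445] rect [ 0.4595 -0.1063] [0.0467 0.0641] 51.1
barrel zpercent [-0.003 -0.     0.002  0.064  0.153]
barrel 247 med [ 0.6319 -0.0891  0.1504] rect [ 0.6328 -0.0885] [0.0424 0.0433] 0.1
barrel 369 med [ 0.6248 -0.0864  0.1491] rect [ 0.6327 -0.0885] [0.0423 0.0434] 0.7
jar zpercent [-0.003 -0.     0.002  0.061  0.108]
jar 411 med [ 0.6212 -0.2946  0.1013] rect [ 0.6204 -0.3258] [0.0971 0.0478] 77.9
tin zpercent [-0.004  0.     0.003  0.028  0.032]
tin 265 med [ 0.5484 -0.1921  0.028 ] rect [ 0.5482 -0.1924] [0.0503 0.0515] 26.4
ringb zpercent [-0.003 -0.     0.003  0.015  0.022]
ringb 382 med [ 0.6987 -0.1935  0.0168] rect [ 0.6986 -0.1939] [0.0669 0.0662] 83.1
ringtop zpercent [-0.003  0.     0.003  0.015  0.023]
ringtop 373 med [ 0.7663 -0.0096  0.017 ] rect [ 0.7666 -0.0095] [0.0657 0.0674] 49.8
red1 zpercent [-0.003  0.001  0.003  0.149  0.154]
red1 389 med [0.3395 0.1258 0.1496] rect [0.3357 0.131 ] [0.0505 0.0448] 0.4
red2 zpercent [-0.004 -0.     0.002  0.149  0.154]
red2 338 med [ 0.3488 -0.0671  0.1498] rect [ 0.3486 -0.0686] [0.0448 0.047 ] 2.9
red3 zpercent [-0.004  0.     0.003  0.143  0.153]
red3 436 med [ 0.3447 -0.1916  0.1491] rect [ 0.3432 -0.1979] [0.0465 0.0466] 26.4
stone zpercent [-0.003  0.     0.002  0.023  0.029]
stone 994 med [0.3323 0.2855 0.0258] rect [0.333  0.2871] [0.0519 0.1495] 79.7
post zpercent [-0.002  0.006  0.038  0.041  0.119]
post 44 med [0.477  0.2177 0.1167] rect [0.4774 0.2176] [0.0155 0.0164] 6.2
```

View pics/crop0.png

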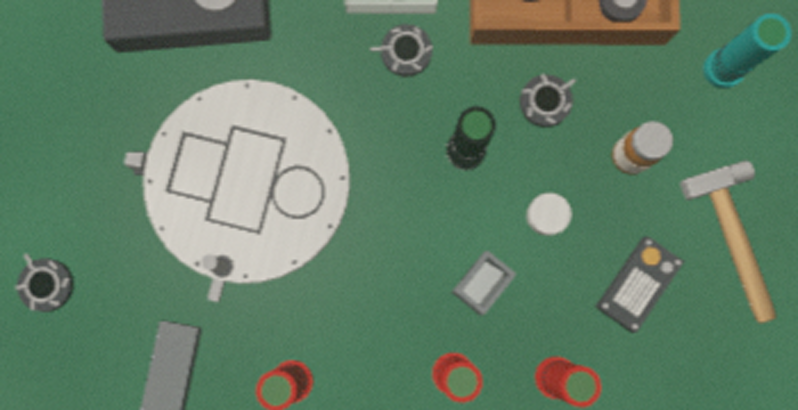

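Run:
```python
from h import *
from scipy.optimize import least_squares
P=np.load('pics/P0.npy');I=cv2.imread('pics/top0.png')
m=np.zeros(P.shape[:2],bool);m[125:225,138:240]=1
m&=(P[...,2]>.03)&(P[...,2]<.05)
Q=P[m][:,:2]
n,l,st,_=cv2.connectedComponentsWithStats(m.astype(np.uint8)); k=1+np.argmax(st[1:,4]); mm=l==k
hull=cv2.convexHull(P[mm][:,:2].astype(np.float32))[:,0]
f=lambda p,:np.hypot(hull[:,0]-p[0],hull[:,1]-p[1])-p[2]
r=least_squares(f,[.56,.2,.13],loss='soft_l1',f_scale=.001).x;print('disc',r, 'med z',np.median(P[mm][:,2]))
post=np.array([.4774,.2176]);d=post-r[:2];print('d',np.hypot(*d),'q',np.arctan2(d[1],-d[0]))
# fit the rims: dark pixels in disc
g=cv2.cvtColor(I,cv2.COLOR_BGR2GRAY)
c=r[:2]
dist=np.hypot(P[...,0]-c[0],P[...,1]-c[1])
D=mm&(dist<.105)
bl=cv2.medianBlur(g,15)
w=np.clip(bl.astype(float)-g-12,0,80)*D
sel=w>0
X=P[sel][:,:2];W=w[sel];print(sel.sum())
# rebuild xy using height z=0.044 (rim top)
K=c_=np.load('pics/top0.npz');E=K['extrinsics'];Kc=K['intrinsics']
v,u=np.nonzero(sel)
ray=np.stack([(u-Kc[0,2])/Kc[0,0],(v-Kc[1,2])/Kc[1,1],np.ones(len(u))],-1)@E[:3,:3].T
t=(.042-E[2,3])/ray[:,2];X=(E[:3,3]+ray*t[:,None])[:,:2]
def rectd(x,y,a,b):
    qx,qy=np.abs(x)-a,np.abs(y)-b
    o=np.hypot(np.maximum(qx,0),np.maximum(qy,0))+np.minimum(np.maximum(qx,qy),0);return np.abs(o)
def res(p):
    q=p[2];dx=X-p[:2];x=dx@[np.cos(q),-np.sin(q)];y=dx@[np.sin(q),np.cos(q)]
    d1=rectd(x,y,.061,.034);d2=rectd(x,y-.063,.038,.029);d3=np.abs(np.hypot(x,y+.068)-.032)
    return np.minimum(np.minimum(d1,d2),d3)*np.sqrt(W)/5
for q0 in [.1,.2,.3]:
    s=least_squares(res,[*c,q0],loss='soft_l1',f_scale=.003);print(s.x,s.cost, np.median(res(s.x)/np.sqrt(W)*5))
```

```text
disc [0.58816638 0.19235645 0.12963455] med z 0.039097912807894986
d 0.11360645660818051 q 0.22407202229394335
710
[0.58782595 0.19319709 0.24004732] 0.0030609155320851064 0.0020353554732242627
[0.58782595 0.19319709 0.24004735] 0.003060915532082618 0.0020353536137359077
[0.58782596 0.19319709 0.24004739] 0.0030609155320820156 0.002035351044318805
```

```bash
cat >> h.py <<'E'
from scipy.spatial.transform import Rotation as Ro
def Rd(psi):
    x=np.array([np.cos(psi),np.sin(psi),0]);z=np.array([0,0,-1.]);return np.stack([x,np.cross(z,x),z],1)
def plan(p,psi,n=8,nrot=None,show=True,dec=3):
    """rows toward TCP p, yaw psi over n rows (rest zero)"""
    s=arm.get_state();p0=s['ee_pos'];R0=s['ee_rot'];R1=Rd(psi)
    rv=Ro.from_matrix(R0.T@R1).as_rotvec(); nrot=nrot or n
    yaw=np.arctan2(R0[1,0],R0[0,0])
    print('t',round(s['time_s'],2),'p',np.round(p0,4),'yaw',round(yaw,3),'F',np.round(s['wrist_force'],1),'w',round(s['width'],4),'rot',np.round(rv,3))
    R=R0.copy();rows=[]
    d=(np.array(p)-p0)/n
    for i in range(8):
        sh=R.T@d if i<n else np.zeros(3)
        r=rv/nrot if i<nrot else np.zeros(3)
        rows.append([*np.round(sh,dec+1),*np.round(r,3)]); R=R@Ro.from_rotvec(r).as_matrix()
    print('['+','.join('['+','.join('%g'%(x+0) for x in r)+']' for r in rows)+']')
E
python3 - <<'E'
from h import *
plan([.46,-.307,.14],-2.19,8,6)
E
```

```text
t 1.4 p [ 0.175  -0.6     0.2225] yaw -1.287 F [ 0.2  0.3 -0.1] w 0.0871 rot [0.    0.    0.903]
[[-0.0252,-0.0445,0.0103,0,0,0.151],[-0.0316,-0.0402,0.0103,0,0,0.151],[-0.0372,-0.035,0.0103,0,0,0.151],[-0.0421,-0.029,0.0103,0,0,0.151],[-0.0459,-0.0224,0.0103,0,0,0.151],[-0.0488,-0.0152,0.0103,0,0,0.151],[-0.0505,-0.0078,0.0103,0,0,0],[-0.0505,-0.0078,0.0103,0,0,0]]
```

Request:
servo_tool(plan=[[-0.025,-0.045,0.01,0,0,0.15],[-0.032,-0.04,0.01,0,0,0.15],[-0.037,-0.035,0.01,0,0,0.15],[-0.042,-0.029,0.01,0,0,0.15],[-0.046,-0.022,0.01,0,0,0.15],[-0.049,-0.015,0.01,0,0,0.15],[-0.05,-0.008,0.01,0,0,0],[-0.05,-0.008,0.01,0,0,0]], hand=1, newtons=25)

```text
time_s: 2.4
ee_pos: [0.4707, -0.3081, 0.1419]
ee_rot: [[-0.609, -0.793, 0.003], [-0.793, 0.609, -0.006], [0.003, -0.006, -1.0]]
wrist_force: [0.5, -0.2, 0.4]
width: 0.0867
```

Run:
```python
from h import *
c=shot('scene','scene1.png');np.save('pics/Ps1.npy',pts(c))
c=shot('wrist','w1.png');print(c['intrinsics'],c['extrinsics'])
plan([.46,-.307,.14],-2.19,4)
```

```text
[[297.31863964   0.         259.70454761]
 [  0.         297.31863964 190.48964265]
 [  0.           0.           1.        ]] [[-0.60729295 -0.76975231 -0.19666383  0.52871011]
 [-0.79447359  0.58756615  0.1535504  -0.34541175]
 [-0.00264276  0.24949429 -0.96837266  0.30325061]
 [ 0.          0.          0.          1.        ]]
t 2.5 p [ 0.4718 -0.3051  0.1407] yaw -2.22 F [-0.3 -1.2 -0.5] w 0.0872 rot [-0.004 -0.001 -0.03 ]
[[0.0022,0.0021,0.0002,-0.001,0,-0.008],[0.0021,0.0021,0.0002,-0.001,0,-0.008],[0.0021,0.0021,0.0002,-0.001,0,-0.008],[0.0021,0.0021,0.0002,-0.001,0,-0.008],[0,0,0,0,0,0],[0,0,0,0,0,0],[0,0,0,0,0,0],[0,0,0,0,0,0]]
```

View pics/w1.png

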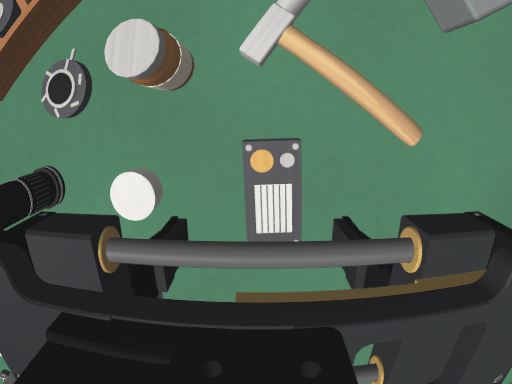

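```bash
cat >> h.py <<'E'
def near(P,xy,r,zlo,zhi):
    m=(np.hypot(P[...,0]-xy[0],P[...,1]-xy[1])<r)&(P[...,2]>zlo)&(P[...,2]<zhi)
    Q=P[m].astype(np.float32)
    rc=cv2.minAreaRect(Q[:,:2]); 
    return len(Q),np.round(Q.mean(0),4),np.round(rc[0],4),np.round(rc[1],4),round(rc[2],1)
def ptsw(c):
    K=np.array(c['intrinsics']);E=np.array(c['extrinsics']);z=c['z_map'];h,w=z.shape
    u,v=np.meshgrid(np.arange(w),np.arange(h));a=(u-K[0,2])/K[0,0];b=(v-K[1,2])/K[1,1];th=np.hypot(a,b)+1e-9
    k=np.tan(np.minimum(th,1.4))/th
    P=np.stack([a*k*z,b*k*z,z],-1);P[(th>1.4)|(z<=0)]=-9
    return P@E[:3,:3].T+E[:3,3]
E
python3 - <<'E'
from h import *
P=np.load('pics/Ps1.npy')
for P,n in [(np.load('pics/P0.npy'),'top'),(P,'scene'),(ptsw(dict(np.load('pics/w1.npz'))),'wrist')]:
    for a in [((.46,-.307),.07,.018,.035),((.4594,-.1066),.045,.05,.07),((.633,-.0885),.035,.14,.16),((.548,-.192),.035,.022,.035),((.4774,.2176),.015,.11,.13)]:
        try: print(n,*near(P,*a))
        except Exception as e: print(n,'none')
E
```

```text
top none
top none
top none
top none
top none
scene none
scene none
scene none
scene none
scene none
wrist none
wrist 0 [nan nan nan] [0. 0.] [0. 0.] 0.0
wrist 0 [nan nan nan] [0. 0.] [0. 0.] 0.0
wrist none
wrist noneh.py:30: RuntimeWarning: Mean of empty slice.
  return len(Q),np.round(Q.mean(0),4),np.round(rc[0],4),np.round(rc[1],4),round(rc[2],1)
  ret = um.true_divide(
```

```bash
sed -i 's/minAreaRect(Q\[:,:2\])/minAreaRect(np.ascontiguousarray(Q[:,:2]))/' h.py
python3 - <<'E' 2>&1 | grep -v Warn
from h import *
P=np.load('pics/Ps1.npy')
for P,n in [(np.load('pics/P0.npy'),'top'),(P,'scene'),(ptsw(dict(np.load('pics/w1.npz'))),'wrist')]:
    for a in [((.46,-.307),.07,.018,.035),((.4594,-.1066),.045,.05,.07),((.633,-.0885),.035,.14,.16),((.548,-.192),.035,.022,.035),((.4774,.2176),.015,.11,.13)]:
        try: print(n,*near(P,*a))
        except Exception as e: print(n,'none',e)
E
```

```text
return len(Q),np.round(Q.mean(0),4),np.round(rc[0],4),np.round(rc[1],4),round(rc[2],1)
  ret = um.true_divide(
top 777 [ 0.4595 -0.3058  0.0243] [ 0.4603 -0.3067] [0.0571 0.1113] 54.4
top 170 [ 0.4589 -0.1069  0.0599] [ 0.4593 -0.1067] [0.0461 0.064 ] 51.0
top 233 [ 0.6329 -0.0887  0.1504] [ 0.633  -0.0892] [0.042  0.0419] 0.1
top 258 [ 0.5478 -0.1924  0.0281] [ 0.5482 -0.1924] [0.0503 0.0515] 26.4
top 37 [0.4781 0.2179 0.1171] [0.4781 0.2177] [0.0135 0.0168] 1.3
scene 338 [ 0.4603 -0.3046  0.0237] [ 0.4584 -0.3049] [0.0638 0.1117] 55.4
scene 142 [ 0.4593 -0.105   0.0574] [ 0.4584 -0.1061] [0.0511 0.0663] 50.2
scene 143 [ 0.6349 -0.0861  0.149 ] [ 0.6325 -0.0878] [0.0453 0.0399] 34.2
scene 110 [ 0.5492 -0.1956  0.0274] [ 0.5479 -0.1972] [0.0517 0.0396] 13.5
scene 28 [0.4783 0.22   0.1152] [0.4782 0.2206] [0.0187 0.0162] 22.8
wrist 5806 [ 0.4647 -0.3114  0.0246] [ 0.4626 -0.3099] [0.0563 0.1029] 54.6
wrist 0 [nan nan nan] [0. 0.] [0. 0.] 0.0
wrist 0 [nan nan nan] [0. 0.] [0. 0.] 0.0
wrist 1827 [ 0.5476 -0.1958  0.0284] [ 0.5479 -0.1942] [0.0519 0.0519] 3.1
wrist 5 [0.4861 0.2123 0.1113] [0.4864 0.2125] [0.0087 0.0016] 67.9
```

Run:
```python
from h import *
plan([.46,-.3067,.012],-2.19,6,3)
```

```text
t 2.5 p [ 0.4718 -0.3051  0.1407] yaw -2.22 F [-0.3 -1.2 -0.5] w 0.0872 rot [-0.004 -0.001 -0.03 ]
[[0.0014,0.0015,0.0215,-0.001,0,-0.01],[0.0014,0.0015,0.0215,-0.001,0,-0.01],[0.0014,0.0015,0.0215,-0.001,0,-0.01],[0.0014,0.0014,0.0215,0,0,0],[0.0014,0.0014,0.0215,0,0,0],[0.0014,0.0014,0.0215,0,0,0],[0,0,0,0,0,0],[0,0,0,0,0,0]]
```

Request:
servo_tool(plan=[[0.004,0.004,0.01,-0.001,0,-0.01],[0.004,0.004,0.02,-0.001,0,-0.01],[0,0.001,0.03,-0.001,0,-0.01],[0,0,0.03,0,0,0],[0,0,0.02,0,0,0],[0,0,0.01,0,0,0],[0,0,0,0,0,0],[0,0,0,0,0,0]])

```text
time_s: 3.5
ee_pos: [0.4534, -0.3132, 0.017]
ee_rot: [[-0.584, -0.812, -0.0], [-0.812, 0.584, -0.004], [0.004, -0.002, -1.0]]
wrist_force: [0.1, 0.8, 0.6]
width: 0.087
```

Run:
```python
from h import *
plan([.46,-.3067,.012],-2.19,2,2)
```

```text
t 3.5 p [ 0.4534 -0.3132  0.017 ] yaw -2.195 F [0.1 0.8 0.6] w 0.087 rot [-0.002 -0.004 -0.005]
[[-0.0046,-0.0008,0.0025,-0.001,-0.002,-0.002],[-0.0046,-0.0008,0.0025,-0.001,-0.002,-0.002],[0,0,0,0,0,0],[0,0,0,0,0,0],[0,0,0,0,0,0],[0,0,0,0,0,0],[0,0,0,0,0,0],[0,0,0,0,0,0]]
```

Request:
servo_tool(plan=[[-0.005,-0.001,0.002,0,-0.002,0],[-0.004,-0.001,0.002,0,-0.002,0],[0,0,0,0,0,0],[0,0,0,0,0,0],[0,0,0,0,0,0],[0,0,0,0,0,0],[0,0,0,0,0,0],[0,0,0,0,0,0]])

```text
time_s: 4.5
ee_pos: [0.4624, -0.3076, 0.0152]
ee_rot: [[-0.583, -0.812, 0.005], [-0.812, 0.583, -0.004], [-0.0, -0.006, -1.0]]
wrist_force: [0.1, 0.4, -1.0]
width: 0.0869
```

Run:
```python
from h import *
plan([.46,-.3067,.012],-2.19,2,2)
```

```text
t 4.5 p [ 0.4624 -0.3076  0.0152] yaw -2.194 F [ 0.1  0.4 -1. ] w 0.0869 rot [-0.006  0.    -0.004]
[[0.0003,0.0012,0.0016,-0.003,0,-0.002],[0.0003,0.0012,0.0016,-0.003,0,-0.002],[0,0,0,0,0,0],[0,0,0,0,0,0],[0,0,0,0,0,0],[0,0,0,0,0,0],[0,0,0,0,0,0],[0,0,0,0,0,0]]
```

Request:
servo_tool(plan=[[0,0.002,0.002,-0.003,0,0],[0,0,0,0,0,0],[0,0,0,0,0,0],[0,0,0,0,0,0],[0,0,0,0,0,0],[0,0,0,0,0,0],[0,0,0,0,0,0],[0,0,0,0,0,0]], hand=0, newtons=30)

```text
time_s: 5.5
ee_pos: [0.4604, -0.3064, 0.0128]
ee_rot: [[-0.583, -0.812, 0.002], [-0.812, 0.583, -0.002], [0.0, -0.003, -1.0]]
wrist_force: [-0.7, -0.3, -1.1]
width: 0.0554
```

Run:
```python
from h import *
for i in range(3):
  s=arm.get_state();print(s['ee_pos'],s['width'])
print(np.linalg.norm([.588,.193]))
plan([.46,-.3067,.16],-2.19,4,4)
```

```text
[ 0.46042568 -0.3064052   0.01284746] 0.05541330688646963
[ 0.46042568 -0.3064052   0.01284746] 0.05541330688646963
[ 0.46042568 -0.3064052   0.01284746] 0.05541330688646963
0.6188642823753847
t 5.5 p [ 0.4604 -0.3064  0.0128] yaw -2.194 F [-0.7 -0.3 -1.1] w 0.0554 rot [-0.003 -0.    -0.004]
[[0.0001,-0.0001,-0.0368,-0.001,0,-0.001],[0.0001,0,-0.0368,-0.001,0,-0.001],[0.0001,0,-0.0368,-0.001,0,-0.001],[0.0001,0,-0.0368,-0.001,0,-0.001],[0,0,0,0,0,0],[0,0,0,0,0,0],[0,0,0,0,0,0],[0,0,0,0,0,0]]
```

Run:
```python
from h import *
plan([.46,-.3067,.19],-2.19,5,5)
```

```text
t 5.5 p [ 0.4604 -0.3064  0.0128] yaw -2.194 F [-0.7 -0.3 -1.1] w 0.0554 rot [-0.003 -0.    -0.004]
[[0.0001,-0.0001,-0.0354,-0.001,0,-0.001],[0.0001,0,-0.0354,-0.001,0,-0.001],[0.0001,0,-0.0354,-0.001,0,-0.001],[0.0001,0,-0.0354,-0.001,0,-0.001],[0.0001,0,-0.0354,-0.001,0,-0.001],[0,0,0,0,0,0],[0,0,0,0,0,0],[0,0,0,0,0,0]]
```

Request:
servo_tool(plan=[[0,0,-0.02,0,0,0],[0,0,-0.04,0,0,0],[0,0,-0.045,0,0,0],[0,0,-0.04,0,0,0],[0,0,-0.03,0,0,0],[-0.02,0.01,-0.01,0,0,0],[-0.035,0.02,0,0,0,0],[-0.035,0.02,0,0,0,0]])

```text
time_s: 6.5
ee_pos: [0.469, -0.1984, 0.1979]
ee_rot: [[-0.587, -0.809, -0.006], [-0.809, 0.587, 0.007], [-0.002, 0.009, -1.0]]
wrist_force: [0.8, 0.1, -0.8]
width: 0.0557
```

Run:
```python
from h import *
plan([.588,.193,.14],-1.806,8,8)
```

```text
t 6.5 p [ 0.469  -0.1984  0.1979] yaw -2.198 F [ 0.8  0.1 -0.8] w 0.0557 rot [ 0.008  0.004 -0.392]
[[-0.0483,0.0166,0.0075,0.001,0,-0.049],[-0.0491,0.0142,0.0075,0.001,0,-0.049],[-0.0497,0.0118,0.0074,0.001,0,-0.049],[-0.0502,0.0094,0.0074,0.001,0,-0.049],[-0.0506,0.0069,0.0073,0.001,0,-0.049],[-0.0509,0.0044,0.0073,0.001,0,-0.049],[-0.0511,0.0019,0.0073,0.001,0,-0.049],[-0.0511,-0.0006,0.0073,0.001,0,-0.049]]
```

Request:
servo_tool(plan=[[-0.048,0.017,0,0.001,0,-0.05],[-0.05,0.014,0,0.001,0,-0.05],[-0.05,0.012,0,0.001,0,-0.05],[-0.05,0.009,0.01,0.001,0,-0.05],[-0.05,0.007,0.01,0.001,0,-0.05],[-0.05,0.004,0.01,0.001,0,-0.05],[-0.04,0.002,0.01,0.001,0,-0.05],[-0.025,0,0.01,0.001,0,-0.05]])

```text
time_s: 7.5
ee_pos: [0.5641, 0.1812, 0.1375]
ee_rot: [[-0.209, -0.978, -0.015], [-0.978, 0.209, 0.009], [-0.006, 0.016, -1.0]]
wrist_force: [0.2, -1.7, -1.4]
width: 0.0555
```

Run:
```python
from h import *
plan([.588,.193,.08],-1.806,4,4)
```

```text
t 7.5 p [0.5641 0.1812 0.1375] yaw -1.781 F [ 0.2 -1.7 -1.4] w 0.0555 rot [0.017 0.005 0.025]
[[-0.0041,-0.0055,0.0143,0.004,0.001,0.006],[-0.0041,-0.0054,0.0143,0.004,0.001,0.006],[-0.0042,-0.0053,0.0143,0.004,0.001,0.006],[-0.0042,-0.0052,0.0144,0.004,0.001,0.006],[0,0,0,0,0,0],[0,0,0,0,0,0],[0,0,0,0,0,0],[0,0,0,0,0,0]]
```

Request:
servo_tool(plan=[[0,-0.006,0.01,0.004,0.001,0.006],[-0.002,-0.006,0.01,0.004,0.001,0.006],[-0.002,-0.005,0.01,0.004,0.001,0.006],[0,-0.003,0.01,0.002,0,0],[0,0,0.01,0,0,0],[0,0,0.005,0,0,0],[0,0,0,0,0,0],[0,0,0,0,0,0]])

```text
time_s: 8.5
ee_pos: [0.5807, 0.1812, 0.0747]
ee_rot: [[-0.228, -0.974, -0.009], [-0.974, 0.228, 0.001], [0.001, 0.009, -1.0]]
wrist_force: [-0.2, -0.1, -1.1]
width: 0.0556
```

Run:
```python
from h import *
c=shot('top','top2.png');P=pts(c)
plan([.588,.193,.056],-1.806,3,3)
s=arm.get_state()['ee_pos']
print(near(P,s[:2],.2,.0,.2)[0], near(P,(.4774,.2176),.02,.105,.13))
cv2.imwrite('pics/c2.png',cv2.resize(c['color'][120:230,130:250,::-1],None,fx=5,fy=5))
shot('wrist','w2.png')
```

```text
t 8.55 p [0.5807 0.1812 0.0748] yaw -1.801 F [-0.5  0.3 -2.3] w 0.0554 rot [ 0.009 -0.001  0.005]
[[-0.0044,-0.0015,0.0062,0.003,0,0.002],[-0.0044,-0.0015,0.0063,0.003,0,0.002],[-0.0044,-0.0015,0.0063,0.003,0,0.002],[0,0,0,0,0,0],[0,0,0,0,0,0],[0,0,0,0,0,0],[0,0,0,0,0,0],[0,0,0,0,0,0]]
6141 (0, array([nan, nan, nan], dtype=float32), array([0., 0.]), array([0., 0.]), 0.0)h.py:30: RuntimeWarning: Mean of empty slice.
  return len(Q),np.round(Q.mean(0),4),np.round(rc[0],4),np.round(rc[1],4),round(rc[2],1)
  ret = um.true_divide(
```

View pics/w2.png

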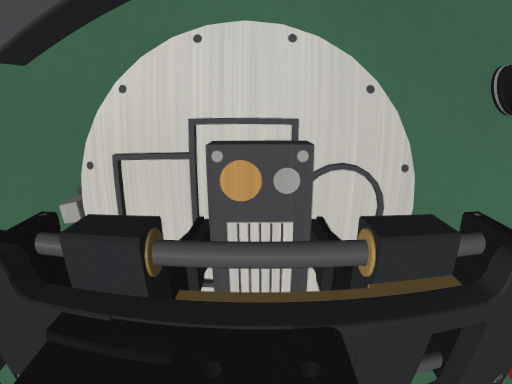

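View pics/c2.png

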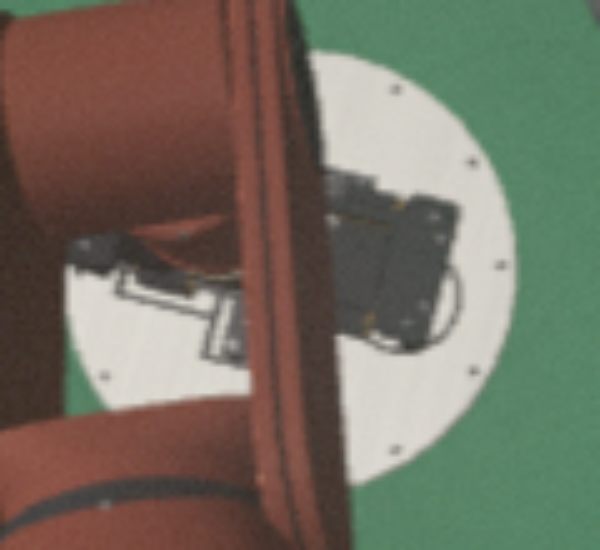

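Request:
servo_tool(plan=[[-0.006,-0.002,0.003,0.003,0,0.002],[-0.005,-0.002,0.003,0.003,0,0.002],[-0.002,0,0.003,0.002,0,0],[0,0,0,0,0,0],[0,0,0,0,0,0],[0,0,0,0,0,0],[0,0,0,0,0,0],[0,0,0,0,0,0]])

```text
time_s: 9.6
ee_pos: [0.5884, 0.1942, 0.0659]
ee_rot: [[-0.232, -0.973, 0.001], [-0.973, 0.232, -0.0], [0.0, -0.001, -1.0]]
wrist_force: [-0.0, -0.1, -2.8]
width: 0.0555
```

Run:
```python
from h import *
from scipy.optimize import least_squares
plan([.588,.193,.056],-1.806,2,2)
c=shot('wrist','w3.png');P=ptsw(c)
m=(np.hypot(P[...,0]-.588,P[...,1]-.193)<.2)&(P[...,2]>.03)&(P[...,2]<.05)
g=c['color'].astype(int);m&=(g.min(-1)>120)
print(m.sum(),np.median(P[m][:,2]))
h=cv2.convexHull(P[m][:,:2].astype(np.float32))[:,0]
h=h[h[:,0]>.59]
r=least_squares(lambda p:np.hypot(h[:,0]-p[0],h[:,1]-p[1])-.13,[.588,.193],loss='soft_l1',f_scale=.001).x;print('disc',r,len(h))
sh=near(P,(.62,.18),.1,.052,.075);print(sh)
```

```text
t 9.6 p [0.5884 0.1942 0.0659] yaw -1.805 F [-0.  -0.1 -2.8] w 0.0555 rot [-0.001 -0.     0.001]
[[0.0006,0.0001,0.0049,0,0,0.001],[0.0006,0.0001,0.0049,0,0,0.001],[0,0,0,0,0,0],[0,0,0,0,0,0],[0,0,0,0,0,0],[0,0,0,0,0,0],[0,0,0,0,0,0],[0,0,0,0,0,0]]
43390 0.03833532182600832
disc [0.58775459 0.19156744] 35
(454, array([0.6296, 0.1852, 0.0672], dtype=float32), array([0.62  , 0.1864]), array([0.0735, 0.0454]), 76.7)
```

View pics/w3.png

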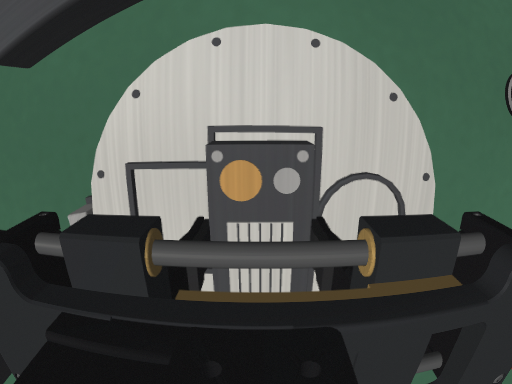

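Request:
servo_tool(plan=[[0.001,0,0.003,0,0,0],[0,0,0.003,0,0,0],[0,0,0.003,0,0,0],[0,0,0.002,0,0,0],[0,0,0,0,0,0],[0,0,0,0,0,0],[0,0,0,0,0,0],[0,0,0,0,0,0]])

```text
time_s: 10.65
ee_pos: [0.5881, 0.1932, 0.054]
ee_rot: [[-0.232, -0.973, 0.001], [-0.973, 0.232, -0.0], [0.0, -0.001, -1.0]]
wrist_force: [0.4, 0.5, -2.2]
width: 0.0552
```

Run:
```python
from h import *
plan([.588,.1925,.0508],-1.806,2,2)
```

```text
t 10.65 p [0.5881 0.1932 0.054 ] yaw -1.805 F [ 0.4  0.5 -2.2] w 0.0552 rot [-0.001 -0.     0.001]
[[0.0003,0,0.0016,0,0,0.001],[0.0003,0,0.0016,0,0,0.001],[0,0,0,0,0,0],[0,0,0,0,0,0],[0,0,0,0,0,0],[0,0,0,0,0,0],[0,0,0,0,0,0],[0,0,0,0,0,0]]
```

Request:
servo_tool(plan=[[0,0,0.001,0,0,0],[0,0,0.001,0,0,0],[0,0,0.001,0,0,0],[0,0,0,0,0,0],[0,0,0,0,0,0],[0,0,0,0,0,0],[0,0,0,0,0,0],[0,0,0,0,0,0]])

```text
time_s: 11.65
ee_pos: [0.5883, 0.1932, 0.051]
ee_rot: [[-0.232, -0.973, 0.001], [-0.973, 0.232, -0.0], [0.0, -0.001, -1.0]]
wrist_force: [0.2, -0.3, -1.8]
width: 0.0556
```

Run:
```python
from h import *
plan([.588,.1925,.0508],-1.806,2,2)
```

```text
t 11.65 p [0.5883 0.1932 0.051 ] yaw -1.805 F [ 0.2 -0.3 -1.8] w 0.0556 rot [-0.001 -0.     0.001]
[[0.0004,0.0001,0.0001,0,0,0.001],[0.0004,0.0001,0.0001,0,0,0.001],[0,0,0,0,0,0],[0,0,0,0,0,0],[0,0,0,0,0,0],[0,0,0,0,0,0],[0,0,0,0,0,0],[0,0,0,0,0,0]]
```

Request:
servo_tool(plan=[[0,0,0.001,0,0,0],[0,0,0,0,0,0],[0,0,0,0,0,0],[0,0,0,0,0,0],[0,0,0,0,0,0],[0,0,0,0,0,0],[0,0,-0.02,0,0,0],[0,0,-0.04,0,0,0]], hand=1)

```text
time_s: 12.65
ee_pos: [0.5865, 0.1928, 0.1101]
ee_rot: [[-0.232, -0.973, -0.004], [-0.973, 0.232, -0.001], [0.002, 0.003, -1.0]]
wrist_force: [-1.0, 0.9, 0.6]
width: 0.0869
```

Run:
```python
from h import *
plan([.50,.05,.20],-2.0,8,8)
shot('wrist','w4.png')
```

```text
t 12.65 p [0.5865 0.1928 0.1101] yaw -1.805 F [-1.   0.9  0.6] w 0.0869 rot [ 0.003 -0.002  0.195]
[[0.0199,0.0064,-0.0112,0,0,0.024],[0.02,0.0059,-0.0112,0,0,0.024],[0.0202,0.0054,-0.0112,0,0,0.024],[0.0203,0.0049,-0.0112,0,0,0.024],[0.0204,0.0044,-0.0112,0,0,0.024],[0.0205,0.0039,-0.0112,0,0,0.024],[0.0206,0.0034,-0.0112,0,0,0.024],[0.0207,0.0029,-0.0112,0,0,0.024]]
```

View pics/w4.png

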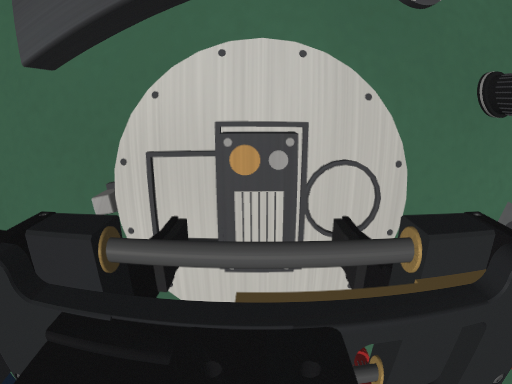

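Run:
```python
from h import *
plan([.4594,-.1065,.17],-2.251,8,8)
```

```text
t 12.7 p [0.5908 0.1938 0.1178] yaw -1.805 F [3.6 0.7 4.7] w 0.0875 rot [-0.006  0.004  0.446]
[[0.0403,0.0072,-0.0067,-0.001,0,0.056],[0.0406,0.005,-0.0066,-0.001,0,0.056],[0.0409,0.0027,-0.0066,-0.001,0,0.056],[0.041,0.0004,-0.0066,-0.001,0,0.056],[0.0409,-0.0018,-0.0066,-0.001,0,0.056],[0.0408,-0.0041,-0.0066,-0.001,0,0.056],[0.0405,-0.0064,-0.0065,-0.001,0,0.056],[0.04,-0.0086,-0.0065,-0.001,0,0.056]]
```

Request:
servo_tool(plan=[[0.03,0.007,-0.03,0,0,0.055],[0.05,0.005,-0.02,0,0,0.055],[0.055,0.003,0,0,0,0.055],[0.055,0,0,0,0,0.055],[0.05,-0.002,0,0,0,0.055],[0.04,-0.005,0,0,0,0.055],[0.025,-0.008,0.01,0,0,0.055],[0.01,-0.008,0.015,0,0,0.055]])

```text
time_s: 13.7
ee_pos: [0.4778, -0.1115, 0.1596]
ee_rot: [[-0.633, -0.774, 0.035], [-0.774, 0.633, -0.005], [-0.018, -0.03, -0.999]]
wrist_force: [0.5, 0.2, 0.3]
width: 0.0872
```

Run:
```python
from h import *
c=shot('top','top5.png');P=pts(c)
print(near(P,(.588,.193),.075,.054,.07))
print('housing',near(P,(.4594,-.1066),.045,.05,.07))
print('post',near(P,(.4774,.2176),.02,.105,.13))
plan([.4594,-.1065,.09],-2.251,4,4)
cv2.imwrite('pics/c5.png',cv2.resize(c['color'][120:230,130:250,::-1],None,fx=5,fy=5))
```

```text
(785, array([0.5877, 0.1932, 0.063 ], dtype=float32), array([0.5886, 0.1938]), array([0.0573, 0.1104]), 77.0)
housing (43, array([ 0.4331, -0.1072,  0.0595], dtype=float32), array([ 0.4334, -0.1096]), array([0.0178, 0.0359]), 22.0)
post (40, array([0.4778, 0.2179, 0.1159], dtype=float32), array([0.4773, 0.218 ]), array([0.0154, 0.0163]), 2.3)
t 13.75 p [ 0.4769 -0.112   0.1572] yaw -2.258 F [-1.6 -1.3 -0.1] w 0.0872 rot [-0.027  0.017 -0.008]
[[0.002,0.0047,0.0166,-0.007,0.004,-0.002],[0.0019,0.0046,0.0167,-0.007,0.004,-0.002],[0.0018,0.0045,0.0167,-0.007,0.004,-0.002],[0.0018,0.0044,0.0168,-0.007,0.004,-0.002],[0,0,0,0,0,0],[0,0,0,0,0,0],[0,0,0,0,0,0],[0,0,0,0,0,0]]
```

View pics/c5.png

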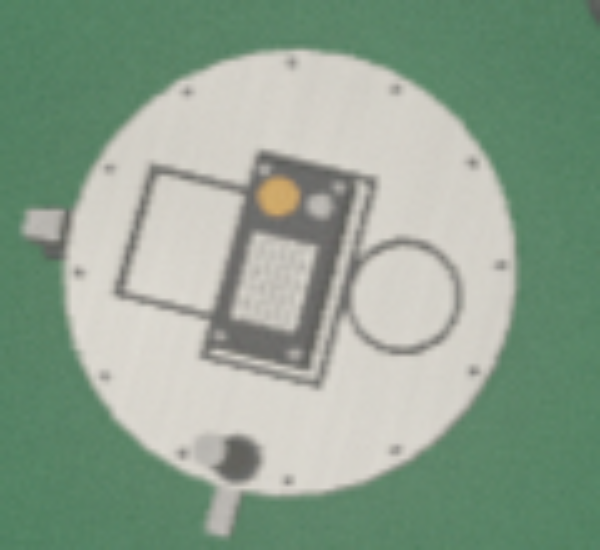

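Request:
servo_tool(plan=[[0.004,0.008,0.01,-0.009,0.006,-0.002],[0.003,0.006,0.015,-0.009,0.005,-0.002],[0.001,0.003,0.015,-0.006,0.004,-0.002],[0,0,0.015,0,0,0],[0,0,0.01,0,0,0],[0,0,0.005,0,0,0],[0,0,0,0,0,0],[0,0,0,0,0,0]])

```text
time_s: 14.75
ee_pos: [0.4586, -0.1038, 0.081]
ee_rot: [[-0.626, -0.78, -0.001], [-0.78, 0.626, 0.002], [-0.001, 0.001, -1.0]]
wrist_force: [-0.0, -0.5, -0.3]
width: 0.0867
```

Run:
```python
from h import *
c=shot('wrist','w6.png');P=ptsw(c)
print('housing',near(P,(.4594,-.1066),.045,.05,.07))
plan([.4594,-.1065,.032],-2.251,4,4)
```

```text
housing (2177, array([ 0.471 , -0.1179,  0.0595], dtype=float32), array([ 0.4649, -0.1128]), array([0.0465, 0.0491]), 51.1)
t 14.8 p [ 0.4586 -0.1039  0.0811] yaw -2.247 F [ 0.9  1.  -0.2] w 0.087 rot [0.001 0.001 0.004]
[[0.0004,-0.0006,0.0123,0,0,0.001],[0.0004,-0.0006,0.0123,0,0,0.001],[0.0004,-0.0006,0.0123,0,0,0.001],[0.0004,-0.0006,0.0123,0,0,0.001],[0,0,0,0,0,0],[0,0,0,0,0,0],[0,0,0,0,0,0],[0,0,0,0,0,0]]
```

View pics/w6.png

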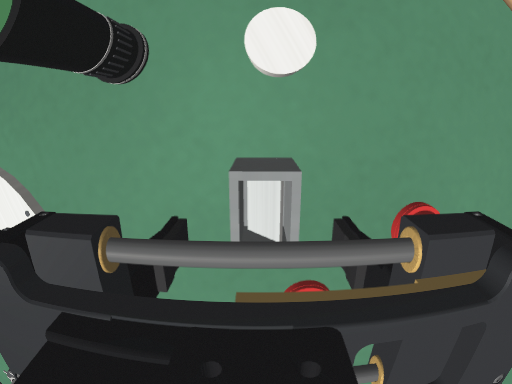

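Request:
servo_tool(plan=[[0.001,-0.001,0.008,0,0,0.001],[0.001,-0.001,0.012,0,0,0.001],[0,0,0.012,0,0,0],[0,0,0.01,0,0,0],[0,0,0.006,0,0,0],[0,0,0,0,0,0],[0,0,0,0,0,0],[0,0,0,0,0,0]])

```text
time_s: 15.8
ee_pos: [0.4592, -0.107, 0.03]
ee_rot: [[-0.628, -0.779, 0.0], [-0.779, 0.628, 0.001], [-0.001, 0.001, -1.0]]
wrist_force: [0.2, 0.5, 0.2]
width: 0.0872
```

Run:
```python
from h import *
plan([.4594,-.1065,.032],-2.251,4,4)
```

```text
t 15.8 p [ 0.4592 -0.107   0.03  ] yaw -2.249 F [0.2 0.5 0.2] w 0.0872 rot [0.001 0.001 0.002]
[[-0.0001,0,-0.0005,0,0,0],[-0.0001,0,-0.0005,0,0,0],[-0.0001,0,-0.0005,0,0,0],[-0.0001,0,-0.0005,0,0,0],[0,0,0,0,0,0],[0,0,0,0,0,0],[0,0,0,0,0,0],[0,0,0,0,0,0]]
```

Request:
servo_tool(plan=[[0,0,-0.002,0,0,0],[0,0,0,0,0,0],[0,0,0,0,0,0],[0,0,0,0,0,0],[0,0,0,0,0,0],[0,0,0,0,0,0],[0,0,0,0,0,0],[0,0,0,0,0,0]], hand=0, newtons=30)

```text
time_s: 16.8
ee_pos: [0.4599, -0.1075, 0.0331]
ee_rot: [[-0.628, -0.779, 0.002], [-0.779, 0.628, 0.0], [-0.001, -0.001, -1.0]]
wrist_force: [0.9, -0.4, 0.1]
width: 0.0452
```

Run:
```python
from h import *
c=np.array([.588,.1925]);q=.232
t=c+.063*np.array([np.sin(q),np.cos(q)]);print('nest',t)
plan([*t,.16],-np.pi/2-q,8,8)
```

```text
nest [0.60248524 0.25381214]
t 16.8 p [ 0.4599 -0.1075  0.0331] yaw -2.249 F [ 0.9 -0.4  0.1] w 0.0452 rot [-0.002  0.001 -0.446]
[[-0.0464,0.0144,-0.0158,0,0,-0.056],[-0.0471,0.0118,-0.0158,0,0,-0.056],[-0.0477,0.0092,-0.0158,0,0,-0.056],[-0.0481,0.0065,-0.0158,0,0,-0.056],[-0.0484,0.0038,-0.0158,0,0,-0.056],[-0.0485,0.0011,-0.0158,0,0,-0.056],[-0.0485,-0.0016,-0.0158,0,0,-0.056],[-0.0484,-0.0043,-0.0159,0,0,-0.056]]
```

Request:
servo_tool(plan=[[0,0,-0.025,0,0,0],[0,0,-0.045,0,0,0],[0,0,-0.045,0,0,0],[-0.025,0.01,-0.015,0,0,-0.03],[-0.05,0.016,0,0,0,-0.05],[-0.055,0.016,0,0,0,-0.05],[-0.055,0.012,0,0,0,-0.05],[-0.055,0.01,0,0,0,-0.05]])

```text
time_s: 17.8
ee_pos: [0.536, 0.133, 0.1621]
ee_rot: [[-0.435, -0.901, -0.007], [-0.901, 0.435, 0.003], [0.0, 0.008, -1.0]]
wrist_force: [1.4, -0.3, -3.0]
width: 0.0462
```

Run:
```python
from h import *
plan([.6023,.2538,.15],-1.803,6,6)
```

```text
t 17.8 p [0.536  0.133  0.1621] yaw -2.02 F [ 1.4 -0.3 -3. ] w 0.0462 rot [ 0.008  0.    -0.217]
[[-0.0229,-0.0012,0.002,0.001,0,-0.036],[-0.0229,-0.002,0.002,0.001,0,-0.036],[-0.0228,-0.0029,0.002,0.001,0,-0.036],[-0.0227,-0.0037,0.002,0.001,0,-0.036],[-0.0225,-0.0045,0.002,0.001,0,-0.036],[-0.0223,-0.0053,0.002,0.001,0,-0.036],[0,0,0,0,0,0],[0,0,0,0,0,0]]
```

Request:
servo_tool(plan=[[-0.025,-0.001,0,0.001,0,-0.035],[-0.025,-0.002,0,0.001,0,-0.035],[-0.022,-0.004,0,0.001,0,-0.035],[-0.02,-0.004,0,0.001,0,-0.035],[-0.015,-0.005,0.005,0.001,0,-0.035],[-0.01,-0.004,0.005,0.001,0,-0.03],[0,0,0.005,0,0,0],[0,0,0,0,0,0]])

```text
time_s: 18.8
ee_pos: [0.5939, 0.2422, 0.137]
ee_rot: [[-0.228, -0.974, -0.016], [-0.974, 0.228, -0.002], [0.005, 0.015, -1.0]]
wrist_force: [0.0, 0.9, -4.0]
width: 0.046
```

Run:
```python
from h import *
plan([.6023,.2538,.085],-1.803,4,4)
```

```text
t 18.8 p [0.5939 0.2422 0.137 ] yaw -1.801 F [ 0.   0.9 -4. ] w 0.046 rot [ 0.015 -0.005  0.002]
[[-0.0034,-0.0016,0.013,0.004,-0.001,0.001],[-0.0034,-0.0015,0.013,0.004,-0.001,0.001],[-0.0033,-0.0015,0.013,0.004,-0.001,0.001],[-0.0033,-0.0014,0.013,0.004,-0.001,0.001],[0,0,0,0,0,0],[0,0,0,0,0,0],[0,0,0,0,0,0],[0,0,0,0,0,0]]
```

Request:
servo_tool(plan=[[-0.006,-0.002,0.004,0.005,-0.001,0],[-0.005,-0.002,0.006,0.005,-0.001,0],[-0.002,-0.002,0.008,0.004,0,0],[0,0,0.01,0,0,0],[0,0,0.008,0,0,0],[0,0,0.004,0,0,0],[0,0,0,0,0,0],[0,0,0,0,0,0]])

```text
time_s: 19.8
ee_pos: [0.6027, 0.2528, 0.0941]
ee_rot: [[-0.23, -0.973, -0.001], [-0.973, 0.23, -0.004], [0.004, 0.0, -1.0]]
wrist_force: [-0.6, 0.3, -3.6]
width: 0.0457
```

Run:
```python
from h import *
c=shot('wrist','w7.png')
plan([.6023,.2538,.0711],-1.803,4,4)
```

```text
t 19.85 p [0.6027 0.2528 0.0941] yaw -1.803 F [-0.7 -0.6 -2.4] w 0.0458 rot [ 0.    -0.004  0.   ]
[[-0.0002,0.0002,0.0057,0,-0.001,0],[-0.0002,0.0002,0.0057,0,-0.001,0],[-0.0002,0.0002,0.0057,0,-0.001,0],[-0.0002,0.0002,0.0057,0,-0.001,0],[0,0,0,0,0,0],[0,0,0,0,0,0],[0,0,0,0,0,0],[0,0,0,0,0,0]]
```

View pics/w7.png

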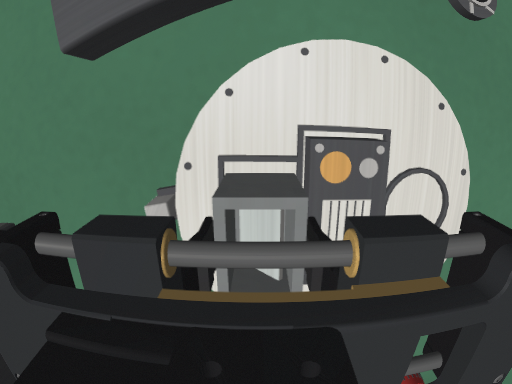

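Run:
```python
from h import *
I=cv2.imread('pics/w7.png');cv2.imwrite('pics/c7.png',cv2.resize(I[140:250,190:400],None,fx=3.8,fy=3.8,interpolation=cv2.INTER_CUBIC))
# predicted pixels of nest corners inner rim top z=.044 and housing bottom corners
d=np.load('pics/w7.npz');K=d['intrinsics'];E=d['extrinsics']
def proj(p):
    q=E[:3,:3].T@(np.array(p)-E[:3,3]);th=np.arctan2(np.hypot(q[0],q[1]),q[2]);u=q[:2]/np.hypot(q[0],q[1])*th*K[0,0]
    return np.round(u+K[:2,2],1)
c=np.array([.588,.1925]);q=.232;ex=np.array([np.cos(q),-np.sin(q)]);ey=np.array([np.sin(q),np.cos(q)])
for x,y in [(.036,.063+.027),(.036,.063-.027),(.063-.004,.032),(.059,-.032)]:
    print(x,y,proj([*(c+x*ex+y*ey),.044]))
s=arm.get_state();R=s['ee_rot'];p=s['ee_pos'].copy();p[2]-=.033
for a in (.023,-.023): print('hous bottom far',proj(p+R[:,0]*a-R[:,1]*.032))
```

```text
0.036 0.09 [220.7 162.3]
0.036 0.036000000000000004 [295.  162.2]
0.059 0.032 [301.  130.6]
0.059 -0.032 [383.6 133.7]
hous bottom far [293.3 171.4]
hous bottom far [224.8 171.5]
```

View pics/c7.png

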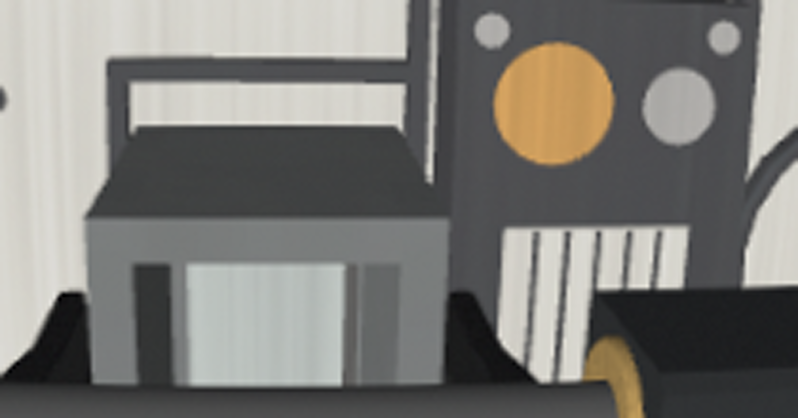

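Request:
servo_tool(plan=[[0,-0.001,0.004,0,-0.001,0],[0,0,0.006,0,-0.001,0],[0,0,0.005,0,-0.001,0],[0,0,0.004,0,0,0],[0,0,0.002,0,0,0],[0,0,0,0,0,0],[0,0,0,0,0,0],[0,0,0,0,0,0]])

```text
time_s: 20.85
ee_pos: [0.6042, 0.2526, 0.0723]
ee_rot: [[-0.23, -0.973, 0.001], [-0.973, 0.23, -0.0], [0.0, -0.001, -1.0]]
wrist_force: [0.1, 0.6, -2.9]
width: 0.0456
```

Run:
```python
from h import *
plan([.6023,.2525,.0711],-1.803,2,2)
```

```text
t 20.85 p [0.6042 0.2526 0.0723] yaw -1.803 F [ 0.1  0.6 -2.9] w 0.0456 rot [-0.001 -0.     0.   ]
[[0.0003,0.0009,0.0006,0,0,0],[0.0003,0.0009,0.0006,0,0,0],[0,0,0,0,0,0],[0,0,0,0,0,0],[0,0,0,0,0,0],[0,0,0,0,0,0],[0,0,0,0,0,0],[0,0,0,0,0,0]]
```

Request:
servo_tool(plan=[[0,0,0.001,0,0,0],[0,0,0.001,0,0,0],[0,0,0,0,0,0],[0,0,0,0,0,0],[0,0,0,0,0,0],[0,0,0,0,0,0],[0,0,0,0,0,0],[0,0,0,0,0,0]])

```text
time_s: 21.85
ee_pos: [0.6047, 0.2527, 0.0711]
ee_rot: [[-0.23, -0.973, 0.002], [-0.973, 0.23, 0.0], [-0.001, -0.002, -1.0]]
wrist_force: [0.1, 0.7, -2.4]
width: 0.046
```

Request:
servo_tool(plan=[[0,0,0.001,0,0,0],[0,0,0,0,0,0],[0,0,0,0,0,0],[0,0,0,0,0,0],[0,0,0,0,0,0],[0,0,0,0,0,0],[0,0,-0.03,0,0,0],[0,0,-0.05,0,0,0]], hand=1)

```text
time_s: 22.85
ee_pos: [0.602, 0.252, 0.1474]
ee_rot: [[-0.23, -0.973, -0.005], [-0.973, 0.23, -0.002], [0.003, 0.005, -1.0]]
wrist_force: [0.7, 0.7, -0.5]
width: 0.087
```

Run:
```python
from h import *
plan([.633,-.0885,.23],-.9,8,8)
```

```text
t 22.85 p [0.602  0.252  0.1474] yaw -1.803 F [ 0.7  0.7 -0.5] w 0.087 rot [ 0.006 -0.001 -0.903]
[[0.0406,-0.0135,-0.0103,0.001,0,-0.113],[0.0418,-0.0089,-0.0103,0.001,0,-0.113],[0.0426,-0.0041,-0.0103,0.001,0,-0.113],[0.0427,0.0007,-0.0103,0.001,0,-0.113],[0.0424,0.0055,-0.0103,0.001,0,-0.113],[0.0415,0.0102,-0.0103,0.001,0,-0.113],[0.0401,0.0148,-0.0103,0.001,0,-0.113],[0.0382,0.0193,-0.0103,0.001,0,-0.113]]
```

Request:
servo_tool(plan=[[0.03,-0.012,-0.03,0.001,0,-0.11],[0.05,-0.01,-0.025,0.001,0,-0.11],[0.055,-0.005,-0.005,0.001,0,-0.11],[0.055,0.001,0,0.001,0,-0.11],[0.05,0.006,0,0.001,0,-0.11],[0.04,0.01,0,0.001,0,-0.11],[0.025,0.012,0,0,0,-0.11],[0.015,0.01,0,0,0,-0.11]])

```text
time_s: 23.85
ee_pos: [0.6335, -0.0854, 0.2173]
ee_rot: [[0.629, -0.777, 0.014], [-0.777, -0.629, -0.0], [0.009, -0.011, -1.0]]
wrist_force: [0.5, 0.1, -0.4]
width: 0.0868
```

Run:
```python
from h import *
c=shot('top','top8.png');P=pts(c)
print('shut',near(P,(.588,.193),.075,.054,.07))
print('hous',near(P,(.603,.2535),.05,.085,.11))
print('post',near(P,(.4774,.2176),.02,.105,.13))
plan([.633,-.0885,.19],-.9,4,4)
cv2.imwrite('pics/c8.png',cv2.resize(c['color'][120:230,130:250,::-1],None,fx=5,fy=5))
```

```text
shut (865, array([0.5888, 0.1984, 0.063 ], dtype=float32), array([0.5941, 0.2154]), array([0.1024, 0.1106]), 75.9)
hous (226, array([0.6039, 0.2526, 0.0972], dtype=float32), array([0.604, 0.253]), array([0.0473, 0.0642]), 76.8)
post (41, array([0.4777, 0.2178, 0.1153], dtype=float32), array([0.4771, 0.218 ]), array([0.0155, 0.0156]), 1.2)
t 23.9 p [ 0.6334 -0.0875  0.2172] yaw -0.887 F [ 0.2 -2.4  0.4] w 0.0871 rot [-0.01  -0.01   0.013]
[[0,0.0003,0.0068,-0.002,-0.003,0.003],[0.0001,0.0003,0.0068,-0.002,-0.003,0.003],[0.0001,0.0003,0.0068,-0.002,-0.003,0.003],[0.0001,0.0003,0.0068,-0.002,-0.003,0.003],[0,0,0,0,0,0],[0,0,0,0,0,0],[0,0,0,0,0,0],[0,0,0,0,0,0]]
```

View pics/c8.png

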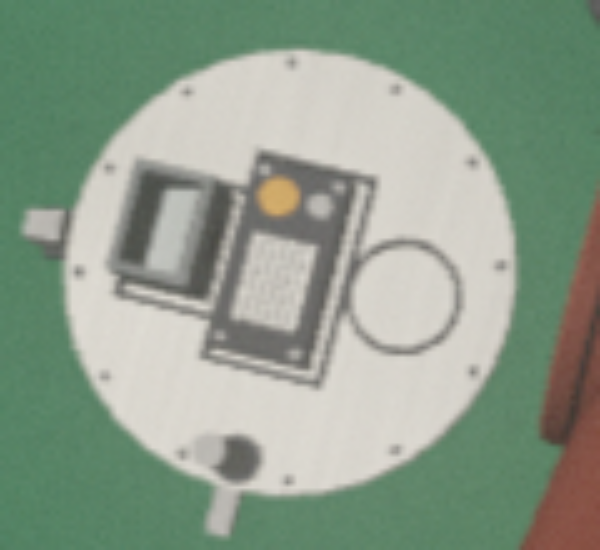

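Request:
servo_tool(plan=[[0,0,0.01,-0.004,-0.004,0.003],[0,0,0.02,-0.003,-0.003,0.003],[0,0,0.025,-0.003,-0.003,0.003],[0,0,0.025,0,0,0.003],[0,0,0.02,0,0,0],[0,0,0.015,0,0,0],[0,0,0.008,0,0,0],[0,0,0,0,0,0]])

```text
time_s: 24.9
ee_pos: [0.6316, -0.0816, 0.0831]
ee_rot: [[0.618, -0.786, -0.007], [-0.786, -0.618, 0.003], [-0.006, 0.004, -1.0]]
wrist_force: [-0.1, 0.0, 0.5]
width: 0.0873
```

Run:
```python
from h import *
plan([.633,-.0887,.092],-.9,2,2)
shot('wrist','w9.png')
```

```text
t 24.9 p [ 0.6316 -0.0816  0.0831] yaw -0.904 F [-0.1  0.   0.5] w 0.0873 rot [ 0.004  0.006 -0.004]
[[0.0032,0.0017,-0.0045,0.002,0.003,-0.002],[0.0032,0.0017,-0.0045,0.002,0.003,-0.002],[0,0,0,0,0,0],[0,0,0,0,0,0],[0,0,0,0,0,0],[0,0,0,0,0,0],[0,0,0,0,0,0],[0,0,0,0,0,0]]
```

View pics/w9.png

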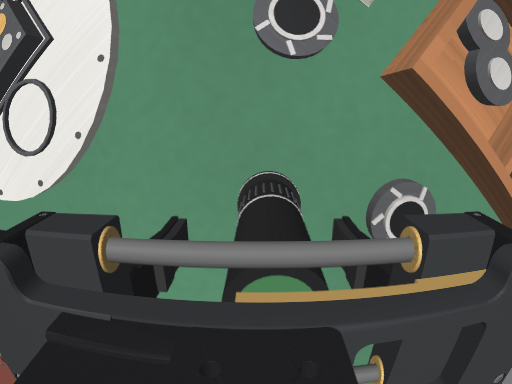

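Request:
servo_tool(plan=[[0.003,0.002,-0.006,0.002,0.003,0],[0.003,0.001,-0.005,0.002,0.003,0],[0,0,0,0,0,0],[0,0,0,0,0,0],[0,0,0,0,0,0],[0,0,0,0,0,0],[0,0,0,0,0,0],[0,0,0,0,0,0]])

```text
time_s: 25.95
ee_pos: [0.6355, -0.0896, 0.0988]
ee_rot: [[0.618, -0.786, 0.007], [-0.786, -0.618, -0.001], [0.005, -0.005, -1.0]]
wrist_force: [-0.5, -0.0, 0.0]
width: 0.0869
```

Run:
```python
from h import *
plan([.633,-.0887,.094],-.9,2,2)
```

```text
t 25.95 p [ 0.6355 -0.0896  0.0988] yaw -0.905 F [-0.5 -0.   0. ] w 0.0869 rot [-0.005 -0.005 -0.005]
[[-0.0011,0.0007,0.0024,-0.002,-0.003,-0.002],[-0.0011,0.0007,0.0024,-0.002,-0.003,-0.002],[0,0,0,0,0,0],[0,0,0,0,0,0],[0,0,0,0,0,0],[0,0,0,0,0,0],[0,0,0,0,0,0],[0,0,0,0,0,0]]
```

Request:
servo_tool(plan=[[-0.002,0.001,0.004,-0.003,-0.004,0],[0,0,0,0,0,0],[0,0,0,0,0,0],[0,0,0,0,0,0],[0,0,0,0,0,0],[0,0,0,0,0,0],[0,0,0,0,0,0],[0,0,0,0,0,0]], hand=0, newtons=30)

```text
time_s: 26.95
ee_pos: [0.6333, -0.0885, 0.0942]
ee_rot: [[0.618, -0.786, 0.001], [-0.786, -0.618, 0.0], [0.001, -0.001, -1.0]]
wrist_force: [0.9, -0.0, -0.7]
width: 0.0434
```

Run:
```python
from h import *
c=np.array([.588,.192]);q=.232
t=c-.068*np.array([np.sin(q),np.cos(q)]);print('nest',t)
plan([*t,.18],-.235,8,8)
```

```text
nest [0.57236514 0.12582182]
t 26.95 p [ 0.6333 -0.0885  0.0942] yaw -0.905 F [ 0.9 -0.  -0.7] w 0.0434 rot [-0.001 -0.001 -0.67 ]
[[-0.0258,-0.0106,-0.0107,0,0,-0.084],[-0.0248,-0.0127,-0.0107,0,0,-0.084],[-0.0236,-0.0147,-0.0107,0,0,-0.084],[-0.0223,-0.0166,-0.0107,0,0,-0.084],[-0.0209,-0.0185,-0.0107,0,0,-0.084],[-0.0192,-0.0201,-0.0107,0,0,-0.084],[-0.0175,-0.0217,-0.0107,0,0,-0.084],[-0.0156,-0.0231,-0.0107,0,0,-0.084]]
```

Request:
servo_tool(plan=[[0,0,-0.03,0,0,0],[-0.015,-0.006,-0.04,0,0,-0.05],[-0.03,-0.013,-0.015,0,0,-0.1],[-0.035,-0.02,0,0,0,-0.1],[-0.032,-0.024,0,0,0,-0.1],[-0.026,-0.025,0,0,0,-0.1],[-0.018,-0.022,0,0,0,-0.1],[-0.008,-0.012,0,0,0,-0.1]])

```text
time_s: 27.95
ee_pos: [0.5688, 0.1168, 0.1745]
ee_rot: [[0.972, -0.235, -0.013], [-0.235, -0.972, 0.003], [-0.013, 0.001, -1.0]]
wrist_force: [0.2, -0.1, -4.8]
width: 0.0433
```

Run:
```python
from h import *
plan([.5724,.126,.16],-.235,4,4)
```

```text
t 27.95 p [0.5688 0.1168 0.1745] yaw -0.237 F [ 0.2 -0.1 -4.8] w 0.0433 rot [ 0.001  0.013 -0.002]
[[0.0004,-0.0024,0.0036,0,0.003,-0.001],[0.0004,-0.0024,0.0036,0,0.003,-0.001],[0.0004,-0.0024,0.0036,0,0.003,-0.001],[0.0003,-0.0024,0.0036,0,0.003,-0.001],[0,0,0,0,0,0],[0,0,0,0,0,0],[0,0,0,0,0,0],[0,0,0,0,0,0]]
```

Request:
servo_tool(plan=[[0,-0.002,0.005,0,0.004,0],[0,-0.002,0.006,0,0.004,0],[0,-0.001,0.006,0,0.003,0],[0,0,0.004,0,0,0],[0,0,0.002,0,0,0],[0,0,0,0,0,0],[0,0,0,0,0,0],[0,0,0,0,0,0]])

```text
time_s: 28.95
ee_pos: [0.5689, 0.1201, 0.1477]
ee_rot: [[0.971, -0.241, -0.005], [-0.241, -0.971, -0.001], [-0.005, 0.003, -1.0]]
wrist_force: [0.2, 0.7, -4.1]
width: 0.0435
```

Run:
```python
from h import *
plan([.5724,.126,.1322],-.235,4,4)
shot('wrist','w10.png'); c=shot('scene','s10.png')
cv2.imwrite('pics/c10.png',cv2.resize(c['color'][150:300,230:370,::-1],None,fx=4,fy=4,interpolation=cv2.INTER_CUBIC))
```

```text
t 28.95 p [0.5689 0.1201 0.1477] yaw -0.243 F [ 0.2  0.7 -4.1] w 0.0435 rot [ 0.003  0.005 -0.008]
[[0.0005,-0.0017,0.0039,0.001,0.001,-0.002],[0.0005,-0.0017,0.0039,0.001,0.001,-0.002],[0.0005,-0.0017,0.0039,0.001,0.001,-0.002],[0.0005,-0.0016,0.0039,0.001,0.001,-0.002],[0,0,0,0,0,0],[0,0,0,0,0,0],[0,0,0,0,0,0],[0,0,0,0,0,0]]
```

View pics/w10.png

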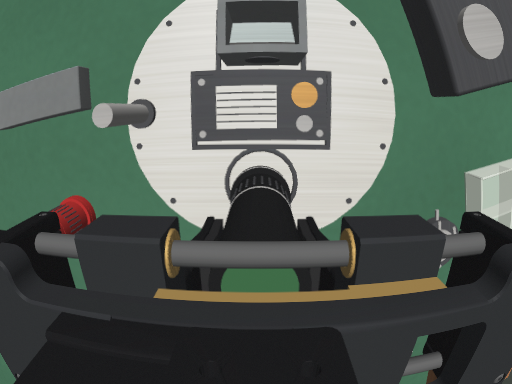

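View pics/c10.png

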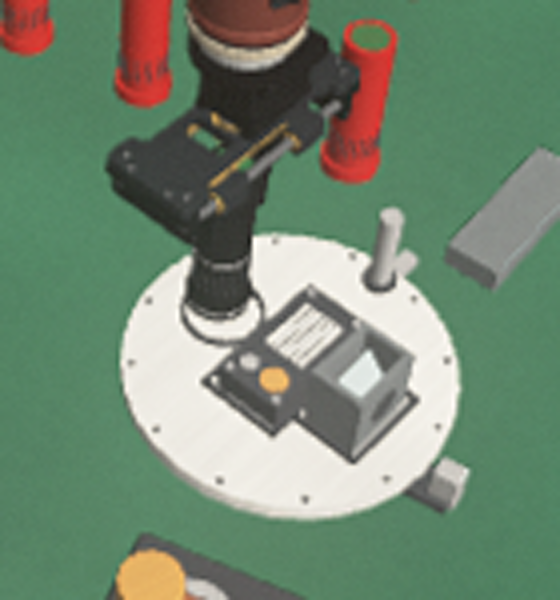

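Request:
servo_tool(plan=[[0.001,-0.003,0,0.001,0.002,-0.004],[0.001,-0.003,0,0.001,0.002,-0.003],[0,-0.001,0.001,0,0,0],[0,0,0,0,0,0],[0,0,0,0,0,0],[0,0,0,0,0,0],[0,0,0,0,0,0],[0,0,0,0,0,0]])

```text
time_s: 30.05
ee_pos: [0.5729, 0.1271, 0.1468]
ee_rot: [[0.972, -0.233, -0.0], [-0.233, -0.972, -0.0], [-0.0, 0.0, -1.0]]
wrist_force: [0.9, 0.6, -4.3]
width: 0.0435
```

```bash
cat >> h.py <<'E'
def projw(d,p):
    K=d['intrinsics'];E=d['extrinsics']
    q=E[:3,:3].T@(np.array(p)-E[:3,3]);r=np.hypot(q[0],q[1]);return np.round(q[:2]/r*np.arctan2(r,q[2])*K[0,0]+K[:2,2],1)
E
python3 - <<'E'
from h import *
plan([.5724,.126,.1322],-.235,4,4)
d=shot('wrist','w11.png')
I=cv2.imread('pics/w11.png');cv2.imwrite('pics/c11.png',cv2.resize(I[120:230,180:340],None,fx=5,fy=5,interpolation=cv2.INTER_CUBIC))
n=np.array([.5724,.126]);q=.232;ex=np.array([np.cos(q),-np.sin(q)]);ey=np.array([np.sin(q),np.cos(q)])
print('ring inner far',projw(d,[*(n+.03*ey),.044]),'L',projw(d,[*(n-.03*ex),.044]),'R',projw(d,[*(n+.03*ex),.044]))
s=arm.get_state();p=s['ee_pos']+s['ee_rot'][:,2]*.0942;p2=s['ee_pos']+s['ee_rot'][:,2]*.0802
for a,pp in (('bot',p),('foottop',p2)): print(a,projw(d,pp+[*(.026*ey),0]),projw(d,pp-[*(.026*ex),0]),projw(d,pp+[*(.026*ex),0]))
E
```

```text
t 30.05 p [0.5729 0.1271 0.1468] yaw -0.235 F [ 0.9  0.6 -4.3] w 0.0435 rot [ 0.  0. -0.]
[[0,0.0003,0.0037,0,0,0],[0,0.0003,0.0037,0,0,0],[0,0.0003,0.0037,0,0,0],[0,0.0003,0.0037,0,0,0],[0,0,0,0,0,0],[0,0,0,0,0,0],[0,0,0,0,0,0],[0,0,0,0,0,0]]
ring inner far [258.4 158.7] L [226.2 191.1] R [291.  190.8]
bot [258.6 163.4] [229.7 192.3] [287.7 192. ]
foottop [258.5 166.2] [228.1 196.5] [289.2 196.3]
```

View pics/c11.png

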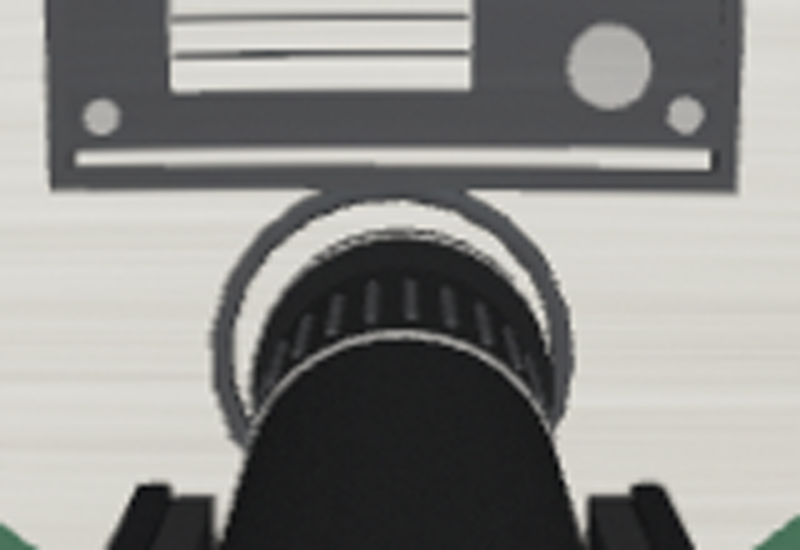

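Request:
servo_tool(plan=[[-0.001,0,0.003,0,0,0],[0,0,0.004,0,0,0],[0,0,0.003,0,0,0],[0,0,0.002,0,0,0],[0,0,0.001,0,0,0],[0,0,0,0,0,0],[0,0,0,0,0,0],[0,0,0,0,0,0]])

```text
time_s: 31.1
ee_pos: [0.5717, 0.1273, 0.1327]
ee_rot: [[0.972, -0.233, -0.0], [-0.233, -0.972, -0.0], [-0.0, 0.0, -1.0]]
wrist_force: [-0.2, -0.3, -3.7]
width: 0.0437
```

Run:
```python
from h import *
plan([.572,.1265,.1322],-.235,2,2)
```

```text
t 31.1 p [0.5717 0.1273 0.1327] yaw -0.236 F [-0.2 -0.3 -3.7] w 0.0437 rot [ 0.     0.    -0.001]
[[0.0002,0.0004,0.0003,0,0,0],[0.0002,0.0004,0.0003,0,0,0],[0,0,0,0,0,0],[0,0,0,0,0,0],[0,0,0,0,0,0],[0,0,0,0,0,0],[0,0,0,0,0,0],[0,0,0,0,0,0]]
```

Request:
servo_tool(plan=[[0,0,0.001,0,0,0],[0,0,0.001,0,0,0],[0,0,0,0,0,0],[0,0,0,0,0,0],[0,0,0,0,0,0],[0,0,0,0,0,0],[0,0,0,0,0,0],[0,0,0,0,0,0]])

```text
time_s: 32.1
ee_pos: [0.5723, 0.1273, 0.1322]
ee_rot: [[0.972, -0.233, 0.001], [-0.233, -0.972, -0.0], [0.001, 0.0, -1.0]]
wrist_force: [-1.1, -0.8, -0.1]
width: 0.0437
```

Request:
servo_tool(plan=[[0,0,0,0,0,0],[0,0,0,0,0,0],[0,0,0,0,0,0],[0,0,0,0,0,0],[0,0,0,0,0,0],[0,0,-0.02,0,0,0],[0,0,-0.04,0,0,0],[0,0,-0.04,0,0,0]], hand=1)

```text
time_s: 33.1
ee_pos: [0.5712, 0.1272, 0.2347]
ee_rot: [[0.972, -0.233, -0.002], [-0.233, -0.972, -0.0], [-0.002, 0.001, -1.0]]
wrist_force: [0.1, -0.3, 0.5]
width: 0.0863
```

Run:
```python
from h import *
shot('wrist','w12.png')
plan([.44,.21,.22],.8,8,8)
```

```text
t 33.15 p [0.5742 0.1275 0.2418] yaw -0.236 F [2.4 0.3 3.6] w 0.0868 rot [ 0.002 -0.008 -1.035]
[[-0.0187,-0.0061,0.0026,0,-0.001,-0.129],[-0.0178,-0.0085,0.0026,0,-0.001,-0.129],[-0.0165,-0.0107,0.0026,0,-0.001,-0.129],[-0.015,-0.0127,0.0027,0,-0.001,-0.129],[-0.0132,-0.0146,0.0027,0,-0.001,-0.129],[-0.0113,-0.0162,0.0027,0,-0.001,-0.129],[-0.0091,-0.0175,0.0027,0,-0.001,-0.129],[-0.0067,-0.0185,0.0027,0,-0.001,-0.129]]
```

View pics/w12.png

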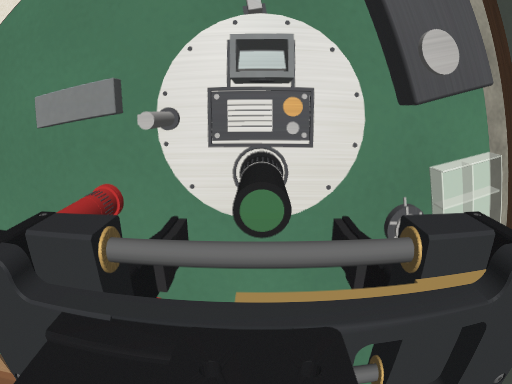

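Run:
```python
from h import *
plan([.4785,.222,.225],1.335,8,8)
```

```text
t 33.15 p [0.5742 0.1275 0.2418] yaw -0.236 F [2.4 0.3 3.6] w 0.0868 rot [ 0.004 -0.007 -1.57 ]
[[-0.0144,-0.0087,0.002,0,-0.001,-0.196],[-0.0124,-0.0113,0.002,0,-0.001,-0.196],[-0.01,-0.0135,0.002,0,-0.001,-0.196],[-0.0071,-0.0152,0.0021,0,-0.001,-0.196],[-0.004,-0.0163,0.0021,0,-0.001,-0.196],[-0.0008,-0.0168,0.0021,0,-0.001,-0.196],[0.0025,-0.0166,0.0021,0,-0.001,-0.196],[0.0057,-0.0158,0.0021,0,-0.001,-0.196]]
```

Request:
servo_tool(plan=[[-0.014,-0.009,0,0,-0.001,-0.18],[-0.012,-0.011,0,0,-0.001,-0.185],[-0.01,-0.014,0,0,-0.001,-0.185],[-0.007,-0.015,0,0,-0.001,-0.185],[-0.004,-0.016,0.002,0,-0.001,-0.185],[-0.001,-0.017,0.002,0,-0.001,-0.185],[0.002,-0.014,0.002,0,-0.001,-0.185],[0.005,-0.008,0.002,0,-0.001,-0.185]], hand=0.42)

```text
time_s: 34.15
ee_pos: [0.493, 0.2215, 0.249]
ee_rot: [[0.302, 0.953, 0.022], [0.953, -0.302, 0.001], [0.007, 0.02, -1.0]]
wrist_force: [-0.7, -0.3, 0.3]
width: 0.0367
```

Run:
```python
from h import *
plan([.4785,.222,.15],1.335,5,3)
```

```text
t 34.15 p [0.493  0.2215 0.249 ] yaw 1.264 F [-0.7 -0.3  0.3] w 0.0367 rot [ 0.021 -0.006 -0.071]
[[-0.0009,-0.0032,0.0197,0.007,-0.002,-0.024],[-0.0008,-0.0031,0.0197,0.007,-0.002,-0.024],[-0.0007,-0.003,0.0198,0.007,-0.002,-0.024],[-0.0006,-0.0029,0.0198,0,0,0],[-0.0006,-0.0029,0.0198,0,0,0],[0,0,0,0,0,0],[0,0,0,0,0,0],[0,0,0,0,0,0]]
```

Request:
servo_tool(plan=[[-0.001,-0.005,0.01,0.007,-0.002,-0.025],[-0.001,-0.005,0.02,0.007,-0.002,-0.025],[-0.001,-0.003,0.025,0.006,-0.002,-0.02],[0,0,0.02,0,0,0],[0,0,0.01,0,0,0],[0,0,0.005,0,0,0],[0,0,0,0,0,0],[0,0,0,0,0,0]])

```text
time_s: 35.15
ee_pos: [0.4794, 0.2211, 0.1545]
ee_rot: [[0.243, 0.97, -0.0], [0.97, -0.243, 0.0], [0.0, -0.0, -1.0]]
wrist_force: [-0.5, 0.7, -0.0]
width: 0.0368
```

Run:
```python
from h import *
d=shot('wrist','w13.png');c=shot('top','top13.png');P=pts(c)
print('hous',near(P,(.603,.2535),.05,.085,.11)); print('bar',near(P,(.572,.126),.04,.17,.2))
print('post',projw(d,[.4775,.218,.116]),projw(d,[.4775,.218,.04]))
plan([.4785,.222,.08],1.335,4,3)
```

```text
hous (188, array([0.608 , 0.2481, 0.0967], dtype=float32), array([0.6043, 0.2532]), array([0.0474, 0.0648]), 75.9)
bar (266, array([0.572 , 0.1256, 0.188 ], dtype=float32), array([0.573 , 0.1262]), array([0.0436, 0.042 ]), 26.7)
post [255.4 210. ] [256.4 184.9]
t 35.25 p [0.4794 0.2211 0.1546] yaw 1.325 F [-0.4 -0.1  0.3] w 0.0366 rot [-0.   -0.   -0.01]
[[0.0002,-0.0003,0.0186,0,0,-0.003],[0.0002,-0.0003,0.0186,0,0,-0.003],[0.0002,-0.0003,0.0186,0,0,-0.003],[0.0002,-0.0003,0.0186,0,0,0],[0,0,0,0,0,0],[0,0,0,0,0,0],[0,0,0,0,0,0],[0,0,0,0,0,0]]
```

View pics/w13.png

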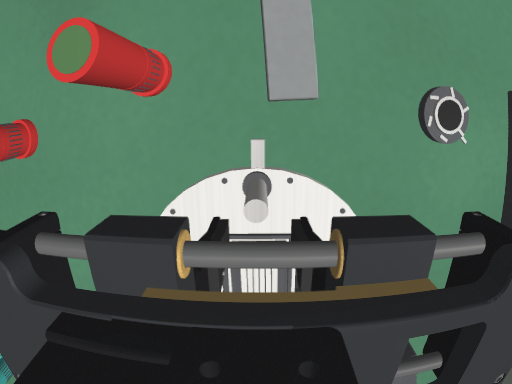

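Request:
servo_tool(plan=[[0,0,0.01,0,0,-0.005],[0,0,0.018,0,0,-0.005],[0,0,0.018,0,0,0],[0,0,0.016,0,0,0],[0,0,0.009,0,0,0],[0,0,0.004,0,0,0],[0,0,0,0,0,0],[0,0,0,0,0,0]])

```text
time_s: 36.25
ee_pos: [0.4792, 0.2212, 0.0743]
ee_rot: [[0.232, 0.973, 0.0], [0.973, -0.232, 0.0], [0.0, -0.0, -1.0]]
wrist_force: [-0.0, 0.8, 0.1]
width: 0.0365
```

Run:
```python
from h import *
plan([.4785,.222,.08],1.335,4,3)
```

```text
t 36.25 p [0.4792 0.2212 0.0743] yaw 1.337 F [-0.   0.8  0.1] w 0.0365 rot [-0.    -0.     0.002]
[[0.0002,-0.0002,-0.0014,0,0,0.001],[0.0002,-0.0002,-0.0014,0,0,0.001],[0.0002,-0.0002,-0.0014,0,0,0.001],[0.0002,-0.0002,-0.0014,0,0,0],[0,0,0,0,0,0],[0,0,0,0,0,0],[0,0,0,0,0,0],[0,0,0,0,0,0]]
```

```bash
cat >> h.py <<'E'
def polar():
    s=arm.get_state();d=s['ee_pos'][:2]-[.588,.1923];a=np.arctan2(d[1],-d[0]);R=s['ee_rot']
    y=np.arctan2(R[1,0],R[0,0]);print('t',s['time_s'],'r',np.hypot(*d),'ang',a,'yaw-ang',y-(np.pi/2-a),'z',s['ee_pos'][2],'F',np.round(s['wrist_force'],1),'tilt',np.round(R[2],3),'w',s['width'])
E
python3 -c "
from h import *
polar()"
```

```text
t 36.25 r 0.11253097710929669 ang 0.25975366847761516 yaw-ang 0.025550721842223956 z 0.07428508742729632 F [-0.   0.8  0.1] tilt [ 0. -0. -1.] w 0.0364622373106601
```

Request:
servo_tool(plan=[[0.003,0,0,0,0,0.03],[0.005,0,0,0,0,0.045],[0.006,0,0,0,0,0.05],[0.006,0,0,0,0,0.05],[0.006,0,0,0,0,0.05],[0.006,0.0005,0,0,0,0.05],[0.006,0.0005,0,0,0,0.05],[0.006,0.0005,0,0,0,0.05]])

```text
time_s: 37.25
ee_pos: [0.4991, 0.2611, 0.0765]
ee_rot: [[0.59, 0.808, 0.002], [0.808, -0.59, -0.002], [-0.001, 0.003, -1.0]]
wrist_force: [-0.6, -1.9, -0.7]
width: 0.0366
```

```bash
python3 -c "
from h import *
polar()"
```

```text
t 37.25 r 0.11245651972506525 ang 0.6586248708447602 yaw-ang 0.027910999729763297 z 0.07648626357813476 F [-0.6 -1.9 -0.7] tilt [-0.001  0.003 -1.   ] w 0.03656853863034022
```

Tracks the circle very well; continue.

Request:
servo_tool(plan=[[0.006,0,0,0,0,0.053],[0.006,0,0,0,0,0.053],[0.006,0,0,0,0,0.053],[0.006,0,0,0,0,0.053],[0.006,0,0,0,0,0.053],[0.006,0,0,0,0,0.053],[0.006,0,0,0,0,0.053],[0.006,0,0,0,0,0.053]])

```text
time_s: 38.25
ee_pos: [0.535, 0.2938, 0.078]
ee_rot: [[0.881, 0.473, 0.001], [0.473, -0.881, -0.006], [-0.002, 0.006, -1.0]]
wrist_force: [-0.7, -1.3, -0.6]
width: 0.0364
```

```bash
python3 -c "
from h import *
polar()"
```

```text
t 38.25 r 0.11447088632862504 ang 1.089796512293028 yaw-ang 0.011866188132345357 z 0.07796717708545528 F [-0.7 -1.3 -0.6] tilt [-0.002  0.006 -1.   ] w 0.03641420687011973
```

Request:
servo_tool(plan=[[0.006,0.0005,0,0.001,0,0.053],[0.006,0.0005,0,0.001,0,0.053],[0.006,0.0005,0,0.001,0,0.053],[0.006,0,0,0.001,0,0.053],[0.005,0,0,0.001,0,0.045],[0.005,0,0,0,0,0.045],[0.004,0,0,0,0,0.035],[0.003,0,0,0,0,0.03]])

```text
time_s: 39.25
ee_pos: [0.5739, 0.3063, 0.0784]
ee_rot: [[0.995, 0.104, -0.004], [0.104, -0.995, -0.004], [-0.005, 0.003, -1.0]]
wrist_force: [-0.9, -2.3, -0.5]
width: 0.0366
```

```bash
python3 -c "
from h import *
polar()"
```

```text
t 39.25 r 0.1148635110969086 ang 1.4475452236906143 yaw-ang -0.01861939960894264 z 0.07837596106531544 F [-0.9 -2.3 -0.5] tilt [-0.005  0.003 -1.   ] w 0.03664306704096241
```

Request:
servo_tool(plan=[[0.003,0.0005,0,0.001,0.001,0.022],[0.003,0.0005,0,0.001,0.001,0.022],[0.003,0.0005,0,0,0.001,0.022],[0.003,0,0,0,0,0.022],[0.003,0,0,0,0,0.022],[0.002,0,0,0,0,0.015],[0.002,0,0,0,0,0.01],[0.001,0,0,0,0,0]])

```text
time_s: 40.25
ee_pos: [0.5951, 0.3065, 0.0785]
ee_rot: [[0.999, -0.04, -0.002], [-0.04, -0.999, 0.0], [-0.002, -0.0, -1.0]]
wrist_force: [-1.6, 1.4, -0.9]
width: 0.0366
```

```bash
python3 -c "
from h import *
polar()"
```

```text
t 40.25 r 0.11443588347855074 ang 1.6327953582329235 yaw-ang 0.022018729392768464 z 0.07853168887981929 F [-1.6  1.4 -0.9] tilt [-0.002 -0.    -1.   ] w 0.036559605323096205
```

Request:
servo_tool(plan=[[0.002,0,0,0,0,0],[0.002,0,0,0,0,0],[0.002,0,0,0,0,0],[0.001,0,0,0,0,0],[0.001,0,0,0,0,0],[0,0,0,0,0,0],[0,0,0,0,0,0],[0,0,0,0,0,0]])

```text
time_s: 41.25
ee_pos: [0.6038, 0.3061, 0.0786]
ee_rot: [[0.999, -0.04, -0.001], [-0.04, -0.999, 0.0], [-0.001, -0.0, -1.0]]
wrist_force: [-0.5, 0.2, 0.2]
width: 0.0368
```

```bash
python3 -c "
from h import *
polar()
c=shot('top','top14.png');P=pts(c)
print('post',near(P,(.588,.306),.03,.105,.12)); print('hous',near(P,(.651,.1925),.05,.085,.11)); print('bar',near(P,(.52,.1925),.04,.17,.2))
"
```

```text
t 41.25 r 0.11488242434182754 ang 1.7088907717414132 yaw-ang 0.09839293607424465 z 0.07858115325167991 F [-0.5  0.2  0.2] tilt [-0.001 -0.    -1.   ] w 0.03675488953412816
post (9, array([0.5969, 0.2989, 0.1158], dtype=float32), array([0.5974, 0.2988]), array([0.0039, 0.0109]), 89.8)
hous (220, array([0.6507, 0.1869, 0.0969], dtype=float32), array([0.6511, 0.1871]), array([0.0647, 0.0471]), 87.0)
bar (273, array([0.5199, 0.1936, 0.1883], dtype=float32), array([0.5207, 0.1945]), array([0.0426, 0.0428]), 46.3)
```

View pics/top14.png

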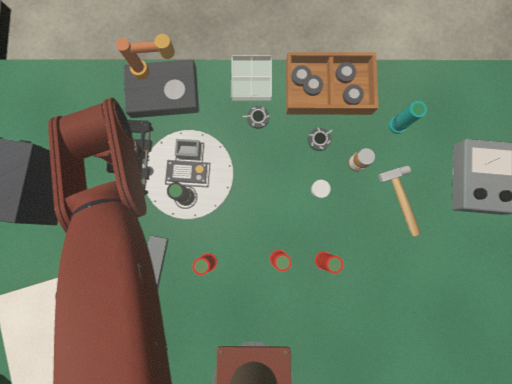

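Request:
servo_tool(plan=[[0.002,0,0,0,0,0],[0.002,0,0,0,0,0],[0.002,0,0,0,0,0],[0.002,0,0,0,0,0],[0.002,0,0,0,0,0],[0.002,0,0,0,0,0],[0.002,0,0,0,0,0],[0.002,0,0,0,0,0]])

```text
time_s: 42.3
ee_pos: [0.6039, 0.306, 0.0776]
ee_rot: [[0.999, -0.037, -0.037], [-0.037, -0.999, -0.005], [-0.037, 0.007, -0.999]]
wrist_force: [-8.6, -0.2, 5.4]
width: 0.0367
```

```bash
python3 -c "
from h import *
polar()
"
```

```text
t 42.3 r 0.1147863907100755 ang 1.7094923952105834 yaw-ang 0.10185119381268758 z 0.07762831144365581 F [-8.6 -0.2  5.4] tilt [-0.037  0.007 -0.999] w 0.036734945398591526
```

Request:
servo_tool(plan=[[-0.003,0,0,-0.006,-0.012,0],[-0.003,0,0,0,-0.012,0],[-0.002,0,0,0,-0.012,0],[0,0,0,0,0,0],[0,0,-0.015,0,0,0],[0,0,-0.03,0,0,0],[0,0,-0.04,0,0,0],[0,0,-0.04,0,0,0]])

```text
time_s: 43.3
ee_pos: [0.6045, 0.3063, 0.2049]
ee_rot: [[0.996, -0.037, -0.079], [-0.038, -0.999, -0.013], [-0.078, 0.016, -0.997]]
wrist_force: [0.1, 0.5, 0.7]
width: 0.0365
```

```bash
python3 -c "
from h import *
polar()
plan([.55,.42,.3],0,6,6)
"
```

```text
t 43.3 r 0.11518959305332409 ang 1.7146388634287917 yaw-ang 0.10588953680757043 z 0.20487963492188688 F [0.1 0.5 0.7] tilt [-0.078  0.016 -0.997] w 0.036486087546135464
t 43.3 p [0.6045 0.3063 0.2049] yaw -0.038 F [0.1 0.5 0.7] w 0.0365 rot [ 0.014  0.079 -0.037]
[[-0.011,-0.0184,-0.0153,0.002,0.013,-0.006],[-0.0107,-0.0185,-0.0154,0.002,0.013,-0.006],[-0.0104,-0.0186,-0.0155,0.002,0.013,-0.006],[-0.0101,-0.0187,-0.0156,0.002,0.013,-0.006],[-0.0097,-0.0188,-0.0157,0.002,0.013,-0.006],[-0.0094,-0.0189,-0.0158,0.002,0.013,-0.006],[0,0,0,0,0,0],[0,0,0,0,0,0]]
```

Sign of tilt was wrong but the fingers are clear. Move the arm aside and look.

Request:
servo_tool(plan=[[-0.01,-0.03,-0.015,0.002,0.013,0],[-0.01,-0.04,-0.015,0.002,0.013,0],[-0.01,-0.045,-0.015,0.002,0.013,0],[-0.01,-0.045,-0.015,0.002,0.013,0],[-0.01,-0.04,-0.01,0.002,0.013,0],[-0.01,-0.03,0,0.002,0.013,0],[0,0,0,0,0,0],[0,0,0,0,0,0]])

```text
time_s: 44.3
ee_pos: [0.5603, 0.546, 0.2962]
ee_rot: [[0.999, -0.041, 0.022], [-0.041, -0.999, 0.007], [0.022, -0.008, -1.0]]
wrist_force: [0.3, 0.3, 0.6]
width: 0.0364
```

```bash
python3 -c "
from h import *
polar()
c=shot('top','top15.png');P=pts(c);s=shot('scene','s15.png')
for n,X in (('top',P),('scene',pts(s))):
  print(n,'post',near(X,(.588,.306),.03,.108,.122)); print('hous',near(X,(.651,.1925),.05,.085,.11)); print('bar',near(X,(.52,.1925),.04,.17,.2));print('shut',near(X,(.59,.1925),.034,.055,.07))
cv2.imwrite('pics/c15.png',cv2.resize(c['color'][120:230,130:250,::-1],None,fx=5,fy=5))
P0=np.load('pics/P0.npy')
for n,p,r in (('tin',(.548,-.192),.04),('ringb',(.6987,-.1937),.05),('ringtop',(.7665,-.0095),.05),('jar',(.62,-.31),.05),('stone',(.333,.287),.1)):
  print(n,near(P0,p,r,.012,.2)[1],near(P,p,r,.012,.2)[1])
"
```

```text
t 44.3 r 0.35479156418678837 ang 1.4927367339057116 yaw-ang -0.11876166419511933 z 0.2961977059437491 F [0.3 0.3 0.6] tilt [ 0.022 -0.008 -1.   ] w 0.03638177590658921
top post (42, array([0.5952, 0.3039, 0.1166], dtype=float32), array([0.595 , 0.3048]), array([0.0163, 0.0174]), 1.0)
hous (223, array([0.6505, 0.1868, 0.0967], dtype=float32), array([0.6513, 0.1866]), array([0.0643, 0.0472]), 86.3)
bar (271, array([0.52  , 0.194 , 0.1883], dtype=float32), array([0.5205, 0.1951]), array([0.0426, 0.0427]), 88.7)
shut (419, array([0.5894, 0.1922, 0.0633], dtype=float32), array([0.5894, 0.192 ]), array([0.055 , 0.0652]), 0.9)
scene post (33, array([0.5966, 0.3057, 0.1149], dtype=float32), array([0.5955, 0.3059]), array([0.0169, 0.0184]), 83.7)
hous (237, array([0.6516, 0.1876, 0.0946], dtype=float32), array([0.65  , 0.1873]), array([0.0651, 0.0488]), 86.2)
bar (187, array([0.5246, 0.1978, 0.1854], dtype=float32), array([0.5205, 0.1963]), array([0.0437, 0.043 ]), 45.6)
shut (223, array([0.5836, 0.1939, 0.0623], dtype=float32), array([0.5823, 0.194 ]), array([0.0665, 0.0461]), 78.6)
tin [ 0.5476 -0.192   0.0278] [ 0.5476 -0.1919  0.0279]
ringb [ 0.6989 -0.1936  0.0172] [ 0.6989 -0.1934  0.0173]
ringtop [ 0.7665 -0.0098  0.0173] [ 0.7665 -0.0098  0.0174]
jar [ 0.6221 -0.2962  0.0836] [ 0.622  -0.2963  0.0836]
stone [0.3324 0.2855 0.0255] [0.332  0.2856 0.0256]
```

View pics/c15.png

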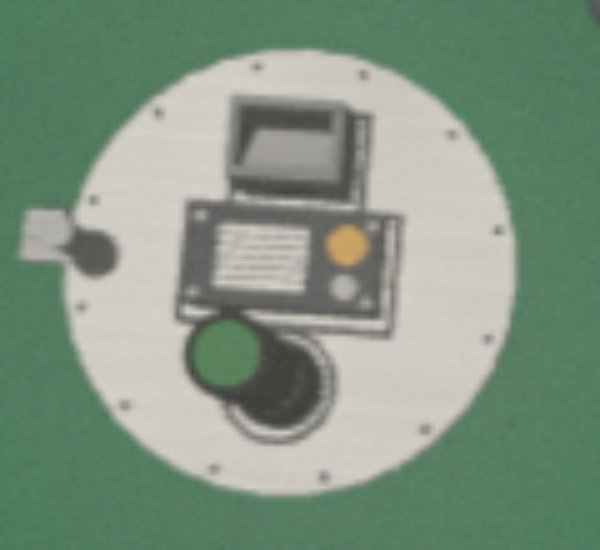

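View pics/s15.png

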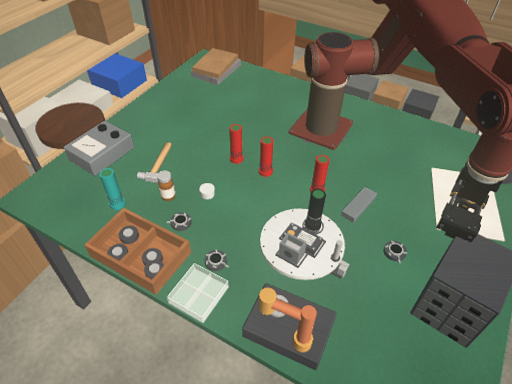

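Request:
servo_tool(plan=[[0,0,-0.02,0,0,0],[0,0.01,-0.02,0,0,0],[0,0.02,-0.01,0,0,0],[0,0.02,0,0,0,0],[0,0.01,0,0,0,0],[0,0,0,0,0,0],[0,0,0,0,0,0],[0,0,0,0,0,0]])

```text
time_s: 45.4
ee_pos: [0.5602, 0.4791, 0.3573]
ee_rot: [[0.998, -0.047, 0.029], [-0.047, -0.999, 0.011], [0.028, -0.013, -1.0]]
wrist_force: [-0.4, 0.2, -0.4]
width: 0.0366
```

```bash
python3 -c "
from h import *
polar()
c=shot('top','top16.png');P=pts(c)
print('post',near(P,(.588,.306),.03,.108,.122)); print('hous',near(P,(.651,.1925),.05,.085,.11)); print('bar',near(P,(.52,.1925),.04,.17,.2))
print(arm.finish_job())
"
```

```text
t 45.4 r 0.2881306249645495 ang 1.47406467449431 yaw-ang -0.1439930602298165 z 0.3572614873656766 F [-0.4  0.2 -0.4] tilt [ 0.028 -0.013 -1.   ] w 0.03663028256793157
post (43, array([0.5951, 0.3037, 0.1163], dtype=float32), array([0.5951, 0.3045]), array([0.0162, 0.0172]), 2.3)
hous (225, array([0.6508, 0.1869, 0.0966], dtype=float32), array([0.6518, 0.1864]), array([0.0646, 0.0477]), 86.8)
bar (266, array([0.5199, 0.1942, 0.1884], dtype=float32), array([0.5207, 0.1954]), array([0.0434, 0.0416]), 45.6)
the job is handed in; nothing more can be done
None
```

I loaded the shutter unit, then the housing, then the black barrel into their nests. I then turned the tray clockwise by the crank post until it met the stop, and handed the job in at about 45 s of the 72 s allowed. The hand-in gives no verdict.

**Stop:** The fingers met a hard stop, with about 9 N at the wrist and no further travel. The crank post is about 93.5° clockwise of the robot's side. The stop is given as 1.571 rad (90°), so I take the extra 3.5° as an offset in how the tray is mounted or measured; the joint angle itself can't be read directly.

**Parts:** In the last pictures, all three parts sit at seated height:

| Part | Top height | Distance from nest point |
|---|---|---|
| Housing | about 97 mm | about 2 mm |
| Barrel | 188 mm | about 2 mm |
| Shutter unit | 63 mm | inside its rim; distance not worked out |

**Bystanders:** The jar, tin, stone and two of the rings measured unmoved to within 1 mm. I checked the hammer and the third ring only by eye in the pictures. The gripper was clear of everything when I handed in.

**Slip:** While backing off the post I corrected a small wrist tilt in the wrong direction. The gripper rose about 4° off vertical, but later pictures show the post and the parts did not shift.

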